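# Fit the upper tray of a display stand and lock it with its spring cotter

### The job

Put the two-tier display stand together: lower the loose upper tray onto the stand's spindle until its hub rests on the shoulder and let go of it, then push the spring cotter's straight leg through the cross hole in the spindle, just above the hub, until its bow snaps over the spindle, and let go. The spindle is stiff to turn and its hole may face any way, so look and feel for it with light pushes: forcing the cotter marks the spindle. Do not drop the tray, and leave the other goods where they are.

Things in the scene. Friction and masses are not known exactly. Their poses are not given: they have to be found in the camera images.
- spindle_mid (a point): centre of the cross hole: on the axis of the stand's upright 20 mm round steel spindle, 166 mm above the table; x and y are the fixed stand's, NOT the hole's, z up. The level hole, 6.5 mm wide and high, goes straight through, open at both ends. The spindle's top, a blunt cone 12 mm wide, is 20 mm above this point; the shoulder for the hub (44 mm wide) 48 mm below.
- tray_hub (a point): grasp point of the loose upper tray: on the axis of its upright hub, a tube 40 mm outside, 22.4 mm bore right through, 40 mm high. The point is 26 mm above the tray's underside and 14 mm below the hub's top; z up. When home it is 22 mm below spindle_mid, and the hub's top is 8 mm below the hole's centre.
- cotter_eye (a point): grasp point of the loose spring cotter (R-clip, 5 mm round steel wire, 94 mm long, lying flat): centre of its 24 mm round eye, half-way up the wire. Grasp across y. x points along the straight leg to the tip, y to the bow's side, z up. The leg's axis is at y = -9.5 mm and ends in a round tip at x = 82.5 mm; it plays 0.75 mm each side in the hole.
- cotter_home (a point): point on the leg's axis (eye + 48 mm x - 9.5 mm y) that lies at spindle_mid when home; axes as cotter_eye. The tip meets the spindle's side or enters the hole 44 to 42 mm before home, the arm meets the spindle 24 mm before, push peaks (4 to 8 N) 18 to 10 mm before, then falls to nothing in the snap; at home the inner bend is a hard stop. The leg turns the spindle with it.
- cotter: the whole cotter, 47 g; origin 2.5 mm below cotter_eye, same axes. Opposite the leg a stiff wire slants from the eye to an inner bend (x 34, y -2 mm); there the sprung arm starts: it bows out (top of its axis x 48, y 3), pinches in to a throat (x 60, y -1.5) and flares to its end (x 72, y 5). It bends out about 4 mm in the snap.
- tray: the loose white upper tray, round, 170 mm over its low rim (beads to 24 mm), floor 5 mm thick, 0.28 to 0.46 kg, flat on the table; origin at the centre of its underside.
- stand: the fixed white revolving two-tier stand; origin below the spindle, x roughly away from the robot. Its spindle turns stiffly (about 0.1 N m). The hole's heading is not measured: it may face any way and must be looked for or felt for; a tip pushed at the axis drops in from about 0.25 rad off. Column 28 mm; lower tray 210 mm wide, floor 34 mm, beaded rim 54 mm up.
- mug: bystander: yellow mug, 80 mm wide, 85 mm high, handle at +y; origin under its centre.
- glass_a: bystander: clear tumbler, 64 mm wide, 115 mm high; origin under its centre.
- glass_b: bystander: a second, like tumbler.
- shaker: bystander: amber shaker with a metal cap, 42 mm wide, 75 mm high; origin under its centre.
- plate: bystander: cream side plate without a hub, 130 mm wide, 16 mm high; origin under its centre.
- dip_bowl: bystander: small yellow bowl, 60 mm wide, 28 mm high, on the stand's lower tray; origin under its centre.

How it is judged:
On the way, in this order (a step that is already met when the one before it is completed fails the run):
1. the tray's hub rests on the shoulder, let go, with the cotter not yet in (z of tray_hub in the frame of spindle_mid between -0.026 and -0.0195 m and horizontal distance between tray_hub and spindle_mid below 0.004 m and angle between tray_hub's own z axis and vertical below 0.06 rad and contact force between the fingers and tray below 0.1 N and distance between cotter_home and spindle_mid above 0.03 m), for 0.2 s.
2. the cotter's bow has snapped over the spindle (distance between cotter_home and spindle_mid below 0.004 m), for 0.2 s.
At the end, for the whole second after the job is handed in: The tray's hub rests on the shoulder (tray_hub 19.5 to 26 mm below spindle_mid, within 4 mm of its axis, level within 0.06 rad); the cotter is home: cotter_home within 4 mm of spindle_mid; tray and cotter are let go and at rest (z of tray_hub in the frame of spindle_mid between -0.026 and -0.0195 m and horizontal distance between tray_hub and spindle_mid below 0.004 m and angle between tray_hub's own z axis and vertical below 0.06 rad and distance between cotter_home and spindle_mid below 0.004 m and linear speed of each of cotter, tray below 0.02 m/s); the robot touches nothing.
It fails at once if the cotter pressed on the stand with more than 40 N (contact force between cotter and stand above 40 N).
It fails at once if the tray dropped or pressed on the stand with more than 40 N (contact force between tray and stand above 40 N).
It fails at once if one of the other goods moved by more than 25 mm (distance of any of mug, glass_a, glass_b, shaker, plate, dip_bowl from where it was at the start of the episode above 0.025 m).
It also fails if it takes over 72 s, if anything falls off the work surface, if the arm or the gripper's body presses on something with over 40 N, if the wrist force passes 120 N, or if a joint passes its speed limit or range.

### The arm

A 7-joint arm with a two-finger parallel gripper is mounted at the origin on the work surface. World frame = base frame: x ahead of the robot, y to its left, z up, the work surface at z = 0. Lengths are in m, angles in rad, forces in N, time in s.
With the tool pointing down it reaches from about 0.425 to 1.025 m from the base axis. Payload 9.4 kg.
Tool frame: the origin (TCP) lies midway between the tips of the shut fingers; the grasp point (between the pads) lies r.grip_point_offset behind it (r.grip_point_offset is the distance from the TCP to the grasp point, in m); z points along the fingers, x is the direction in which the jaws open and shut, and the axes are right-handed (so a half turn about z gives the same grasp; the last joint's range is limited). The gripper opens to 93 mm and grips with 3 to 60 N. Pads are 15 mm wide; open, the fingers measure 128 mm over their backs; the gripper's body (75 mm by 188 mm) begins 65 mm behind the grasp point.
Start: joints at [-1.395, 0.599, -0.003, 1.599, 0.002, 0.943, -0.08], TCP at [0.181, 0.702, 0.219] pointing down, gripper open.
Joint ranges: [-2.57, 2.57], [-0.35, 1.97], [-1.29, 1.29], [0.11, 2.56], [-1.05, 4.19], [0.11, 1.86], [-2.63, 2.63]. Speed limits (rad/s): [2.22, 2.22, 3.01, 3.01, 3.14, 3.14, 3.14].

### API

Orientations are given as a rotation vector (axis times angle).
In Python, from station import observe, vision, r gives the robot as it stands.
- The arm moves only by the shell command python3 -m inch 'ROWS' [FORCE]. ROWS is JSON, a list that holds one entry, the list of rows, each a list of 7 numbers: the finger opening in mm, from 0 to 93, then the shift along the tool's x, y, z as a fraction of full scale, then the turn, a rotation vector about the tool's x, y, z as a fraction of full scale. In form: [[[gripper, dx, dy, dz, ax, ay, az], ...]]. A call has 1 to 10 rows; each row shifts and turns the commanded pose from where the row before left it, along the tool's axes as they then stand; what a row does not reach is not made up. Full scale, the value 1, is 20 mm for a shift and 0.1 rad for a turn. A row lasts 1/12 s, in which the tool goes at most 41.7 mm and 7.16 degrees, less where a joint would pass 70% of its speed; a pose out of reach is approached as far as the arm can. A call with a number of a shift or a turn outside -1 to 1 is refused whole. A call with a gripper value outside its range is refused whole. The fingers move at their own pace and stop on an object; FORCE is the grip in N (left out, the last holds). Time passes only in rows, so rows that do not move let the fingers close. It gives the time, the measured TCP pose, the force and the opening at its end, in the units of the state.
- observe(): the state, without advancing time (a new reading comes with each control period).
- vision.capture(name): name is "scene" or "side" or "wrist"; returns (picture, depth): 480x640x3 uint8, red, green, blue; 480x640 float32, m along the optical axis (not along the pixel's ray), 0 where there is no reading.
- vision.camera_model(name): a dict with "intrinsics" (3x3 intrinsics, pixels), "camera_from_world" (4x4, takes a point from world to camera coordinates). Camera axes: x right, y down, z forward; pixel columns grow to the right and rows downward; lengths in m; the calibration is good to about 2 mm. A picture is of the moment at which its call begins: read the wrist's pose just before it. camera_model takes no time and is no camera call; for the wrist camera it gives the pose at the moment of the call.
- r.close_job(): hands the job in, once; it reports no verdict.
Trained networks look in the newest picture that a camera, given by its name, has taken for a name from the list of things; names that differ only in an ending like _2 or _b are one class to them, and where a whole thing is asked for, a point or a joint stands for the part that bears it (a point fixed in the world has none). Each returns a list of dicts, best first, with "conf" (0 to 1); they miss things now and then, are a little off and sometimes report something else, mostly with a low value. They report only what shows in the picture. A call takes as long as a camera call.
- vision.spot_in(camera, target): "centre" ([column, row] in pixels, amid what is visible of it).
- vision.masks_of(camera, target): "region" (480x640 bool, what is visible of it) and "centre" ([column, row] in pixels, amid what is visible of it).
- vision.landmark_of(camera, target): "centre" ([column, row] in pixels: a listed point, or the origin of a listed thing).
The state is a dict: "clock": time; "joint_pos": joint angles; "joint_vel": joint speeds; "tau": joint torques, N m; "eef_pos": TCP position; "tool_rot": TCP orientation; "force": force on the tool from outside, world axes, zero at the start; "moment": the same for the moment, N m; "width": finger opening in m.
Only numpy, scipy, OpenCV 4.12 (cv2) and the standard library are available. Lean on these libraries where they do the work, as an engineer would, in place of code of your own. Each camera call takes 0.05 s, during which the arm holds its last target.

## Working session

There is one attempt and no reset: what is moved stays moved. The work goes in short steps, Python scripts to look and compute and a shell command to move; the robot and the scene stay as the last step left them, time stands still between calls to the robot, and variables do not carry over. Pictures are saved under pics/ and viewed, and the job is handed in when it is done.

```bash
ls; mkdir -p pics; python3 - <<'E'
from station import observe, vision, r
import cv2
print(observe(), r.grip_point_offset)
for n in ["scene","side","wrist"]:
    p,d=vision.capture(n); cv2.imwrite(f"pics/{n}0.png",p[:,:,::-1]); 
    m=vision.camera_model(n); print(n,m)
E
```

```text
pics
{'clock': 0.0, 'joint_pos': array([-1.39466693,  0.60013722, -0.00252781,  1.60009426,  0.00181623,
        0.94288208, -0.07977021]), 'joint_vel': array([ 0.00033953,  0.00063183,  0.00275818, -0.00313619,  0.00015775,
       -0.00132542,  0.00015887]), 'tau': array([ 1.56828232e-04, -7.65057993e+01,  1.49766941e+00, -2.52356690e+01,
       -5.22895879e-02,  1.68002676e-02,  1.57926256e-04]), 'eef_pos': array([0.18126819, 0.70149385, 0.21776416]), 'tool_rot': array([ 2.48287612e+00,  1.92310026e+00, -1.72008512e-03]), 'force': array([-0.26842577,  0.51830079,  0.57069065]), 'moment': array([ 0.05462615,  0.01346813, -0.030066  ]), 'width': 0.09316971573775908} 0.0188
scene {'intrinsics': array([[594.34183032,   0.        , 321.5591601 ],
       [  0.        , 594.34183032, 225.96785102],
       [  0.        ,   0.        ,   1.        ]]), 'camera_from_world': array([[ 0.17006422,  0.98542213,  0.00462519, -0.07764775],
       [ 0.79165141, -0.13382523, -0.5961366 , -0.36315733],
       [-0.58682723,  0.10504305, -0.8028697 ,  1.69891152],
       [ 0.        ,  0.        ,  0. 
[... 209 characters left out ...]
rom_world': array([[-0.99002732, -0.1405925 , -0.00892499,  0.54756671],
       [-0.09436571,  0.70887921, -0.69898883,  0.14885572],
       [ 0.10459933, -0.69117582, -0.71507689,  1.19763825],
       [ 0.        ,  0.        ,  0.        ,  1.        ]])}
wrist {'intrinsics': array([[401.67813368,   0.        , 318.59498428],
       [  0.        , 401.67813368, 238.22588416],
       [  0.        ,   0.        ,   1.        ]]), 'camera_from_world': array([[ 0.25066314,  0.96807331, -0.00143191, -0.72422144],
       [ 0.93525019, -0.24178182,  0.25855102, -0.03002402],
       [ 0.24995013, -0.06614841, -0.96599654,  0.39040215],
       [ 0.        ,  0.        ,  0.        ,  1.        ]])}
```

View pics/scene0.png

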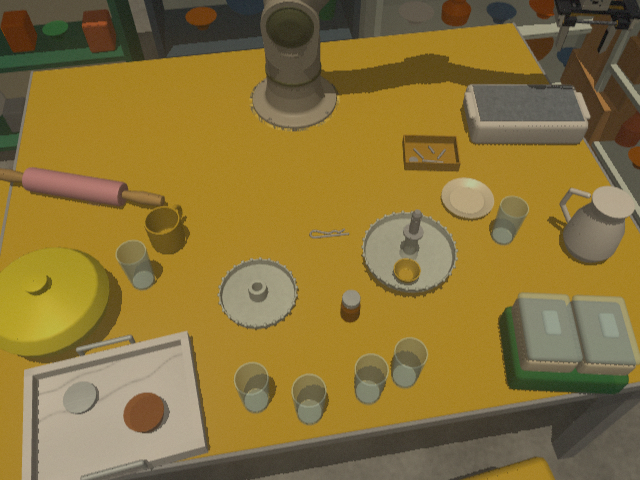

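View pics/side0.png

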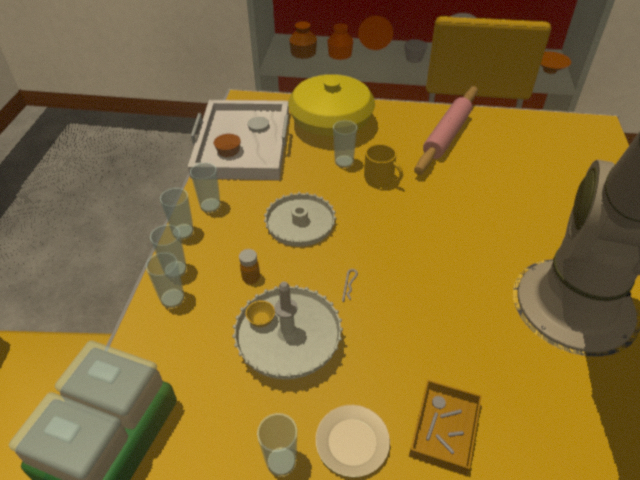

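View pics/wrist0.png

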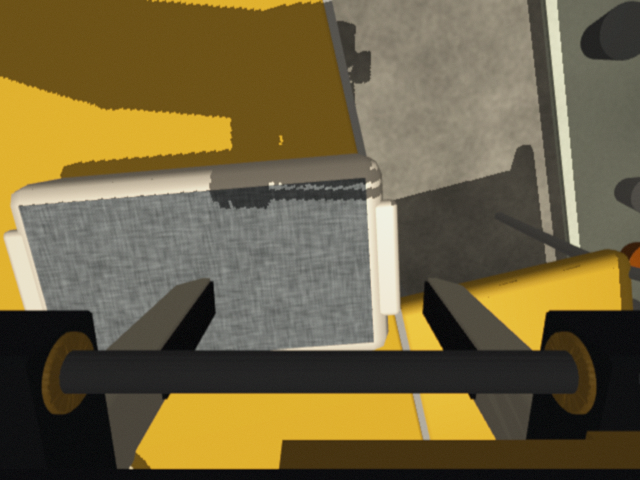

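The scene picture shows the cotter at about (330,234), the loose tray's hub at (258,288) and the spindle top at (417,212). The side picture shows the same three at (349,285), (300,215) and (285,290).

```bash
cat > h.py <<'E'
from station import observe, vision, r
import numpy as np, cv2
from scipy.spatial.transform import Rotation as R
def proj(n,P,m=None):
    m=m or vision.camera_model(n); P=np.atleast_2d(P)
    T=m["camera_from_world"]; c=P@T[:3,:3].T+T[:3,3]; q=c@m["intrinsics"].T; return q[:,:2]/q[:,2:]
def ray(n,uv,m=None):
    m=m or vision.camera_model(n); T=m["camera_from_world"]; Rm=T[:3,:3]
    d=Rm.T@np.linalg.inv(m["intrinsics"])@np.array([uv[0],uv[1],1.]); return -Rm.T@T[:3,3], d
def atz(n,uv,z,m=None):
    o,d=ray(n,uv,m); return o+d*(z-o[2])/d[2]
def tri(L):
    A=np.zeros((3,3));b=np.zeros(3)
    for n,uv in L:
        o,d=ray(n,uv); d=d/np.linalg.norm(d); M=np.eye(3)-np.outer(d,d); A+=M;b+=M@o
    return np.linalg.solve(A,b)
E
python3 - <<'E'
from h import *
for n in ["scene","side"]: vision.capture(n)
for t,z in [("spindle_mid",.166),("tray_hub",.026),("cotter_eye",.0025),("cotter_home",.0025),("stand",0),("mug",0),("glass_a",0),("shaker",0),("plate",0),("dip_bowl",.034),("tray",0)]:
    for n in ["scene","side"]:
        L=vision.landmark_of(n,t)
        print(t,n,[(round(l["conf"],2),np.round(l["centre"],1).tolist(),np.round(atz(n,l["centre"],z)[:2],4).tolist()) for l in L[:3 if 'glass' not in t else 7]])
for n in ["scene","side"]:
    p,d=vision.capture(n)
    for t in ["cotter","stand"]:
        M=vision.masks_of(n,t)
        if M:
            v,u=np.where(M[0]["region"]); print(n,t,M[0]["conf"],u.min(),u.max(),v.min(),v.max())
    us={"scene":[(300,215,360,255),(360,180,470,300)],"side":[(330,260,370,310),(225,270,350,390)]}[n]
    for i,(a,b,c,e) in enumerate(us):
        s=p[b:e,a:c,::-1]; k=min(800//(c-a),600//(e-b)); cv2.imwrite(f"pics/{n}_c{i}.png",cv2.resize(s,None,fx=k,fy=k,interpolation=cv2.INTER_CUBIC))
E
```

```text
spindle_mid scene [(0.62, [416.1, 216.9], [0.5896, 0.1761]), (0.23, [142.5, 277.2], [0.6438, -0.3839])]
spindle_mid side [(0.9, [284.0, 292.9], [0.5894, 0.1798]), (0.31, [344.7, 289.0], [0.4813, 0.1561])]
tray_hub scene [(0.96, [258.0, 286.2], [0.6161, -0.1686])]
tray_hub side [(0.72, [301.7, 214.4], [0.619, -0.1734])]
cotter_eye scene [(0.52, [313.9, 234.3], [0.4818, -0.0228])]
cotter_eye side [(0.69, [286.3, 341.5], [0.5942, 0.1757]), (0.64, [353.4, 272.5], [0.4774, -0.0254])]
cotter_home scene [(0.72, [334.7, 235.2], [0.4926, 0.0254]), (0.23, [349.0, 313.0], [0.7017, 0.018])]
cotter_home side [(0.69, [343.6, 290.5], [0.4936, 0.029])]
stand scene [(0.71, [406.0, 258.9], [0.5847, 0.176])]
stand side [(0.56, [287.2, 343.9], [0.5918, 0.1795])]
mug scene [(0.78, [165.3, 240.6], [0.4396, -0.3711])]
mug side [(0.81, [378.7, 178.7], [0.4427, -0.3638])]
glass_a scene [(0.67, [500.3, 232.9], [0.5502, 0.4172]), (0.56, [143.7, 277.4], [0.5342, -0.4207])]
glass_a side [(0.94, [340.8, 164.8], [0.5496, -0.4095]), (0.87, [281.0, 461.4], [0.5596, 0.4161])]
shaker scene [(0.95, [347.3, 315.6], [0.706, 0.0135]), (0.41, [165.6, 237.2], [0.4298, -0.3703])]
shaker side [(0.91, [248.4, 277.0], [0.7101, 0.0171])]
plate scene [(0.8, [464.9, 202.6], [0.4468, 0.3626])]
plate side [(0.74, [350.7, 442.4], [0.4437, 0.366])]
dip_bowl scene [(0.95, [404.0, 276.8], [0.6508, 0.1501])]
dip_bowl side [(0.75, [260.4, 319.5], [0.6505, 0.1514])]
tray scene []
tray side [(0.68, [295.9, 223.0], [0.6334, -0.1681]), (0.6, [375.4, 175.4], [0.4524, -0.3764])]
scene cotter 0.48 311 346 229 236
scene stand 0.74 492 528 195 244
side cotter 0.7 343 356 270 299
side stand 0.87 232 343 281 379
```

View pics/scene_c0.png

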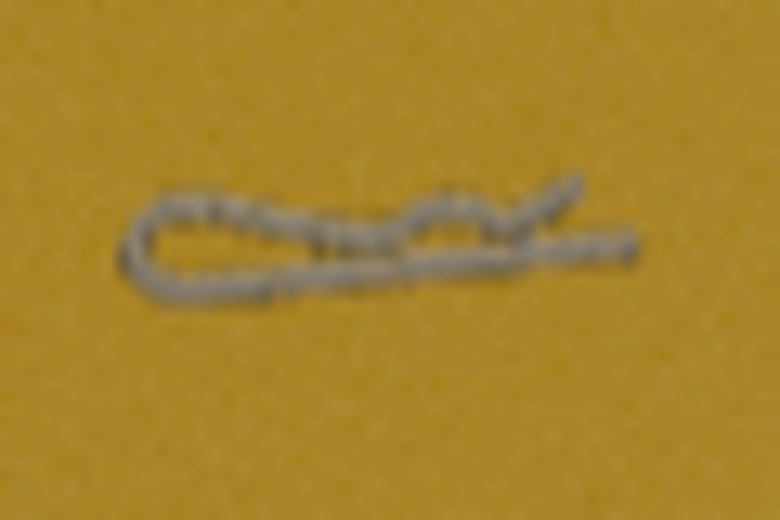

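View pics/side_c0.png

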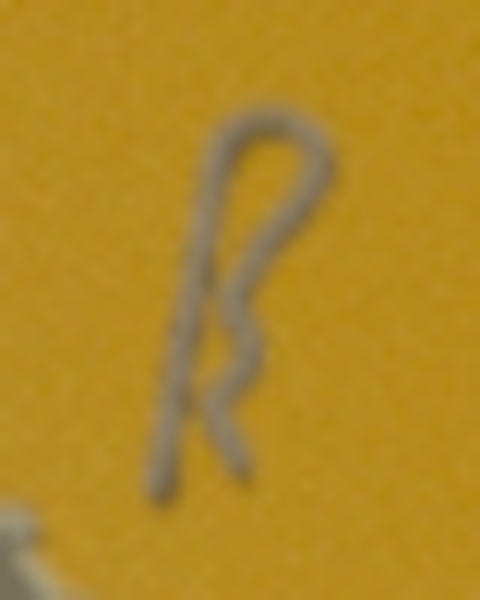

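View pics/scene_c1.png

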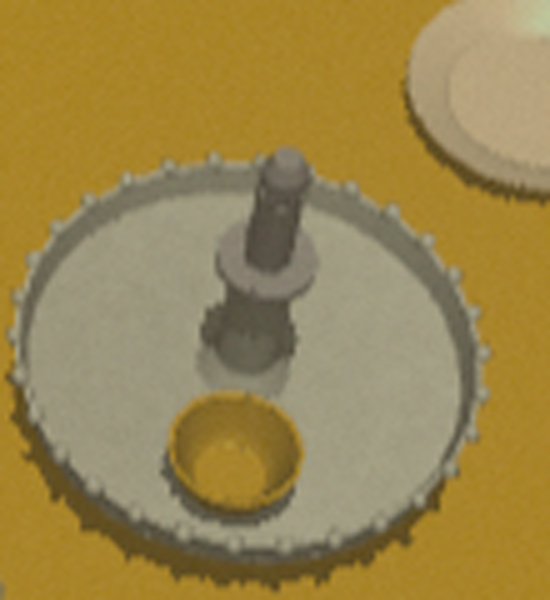

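View pics/side_c1.png

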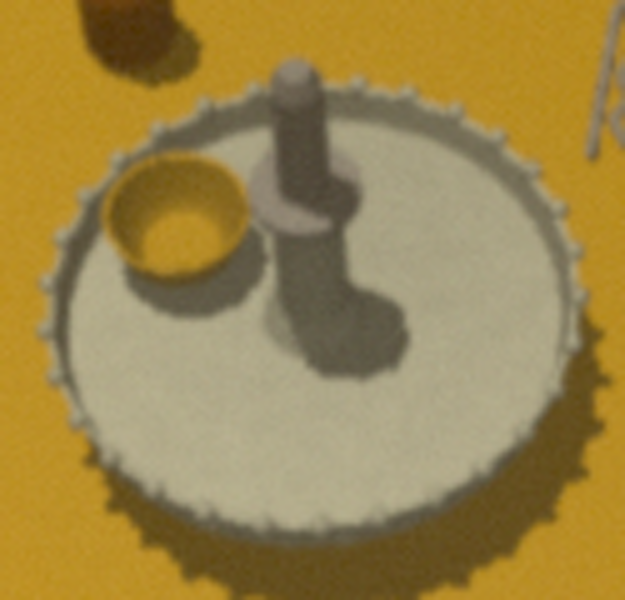

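```bash
python3 - <<'E'
from h import *
s=observe(); Rt=R.from_rotvec(s["tool_rot"]).as_matrix(); print(np.round(Rt,3))
T=vision.camera_model("wrist")["camera_from_world"]
print("cam pos in tool",Rt.T@(-T[:3,:3].T@T[:3,3]-s["eef_pos"])); print("cam axes in tool",np.round(Rt.T@T[:3,:3].T,3))
for n in ["scene","side"]:
    T=vision.camera_model(n)["camera_from_world"]; print(n,-T[:3,:3].T@T[:3,3])
    for z in (.118,.166,.186): print(proj(n,[.5895,.178,z]))
    print(proj(n,[[.588,.178,.166],[.598,.178,.166],[.588,.188,.166]]))
E
```

```text
[[ 0.25   0.968  0.   ]
 [ 0.968 -0.25   0.   ]
 [ 0.     0.    -1.   ]]
cam pos in tool [-2.30707816e-05 -7.15889905e-02 -1.65875440e-01]
cam axes in tool [[ 1.    -0.    -0.   ]
 [ 0.001  0.966  0.258]
 [ 0.    -0.258  0.966]]
scene [ 1.29766666 -0.15054264  1.14787235]
[[413.97581789 230.32262104]]
[[416.95828271 216.72521305]]
[[418.25648058 210.80657626]]
[[416.76818126 216.16227935]
 [418.04064955 219.93034776]
 [421.40950321 215.52931879]]
side [0.43088072 0.79924165 0.96533896]
[[285.48089894 308.14834272]]
[[284.12852924 292.13272248]]
[[283.53773136 285.13611901]]
[[284.94112142 292.21946101]
 [279.52856944 291.64170891]
 [283.93140801 296.54037539]]
```

```bash
python3 -m inch '[[[93,-0.92,1,0,0,0,0],[93,-0.92,1,0,0,0,0],[93,-0.92,1,0,0,0,0],[93,-0.92,1,0,0,0,0],[93,-0.92,1,0,0,0,0],[93,-0.92,1,0,0,0,0],[93,-0.92,1,0,0,0,0],[93,-0.92,1,0,0,0,0],[93,-0.92,1,0,0,0,0],[93,-0.92,1,0,0,0,0]]]'
```

```text
clock: 2.48
eef_pos: [0.3296, 0.4727, 0.2188]
tool_rot: [-2.484, -1.924, -0.001]
force: [0.2, 0.2, 0.3]
width: 0.0929
```

```bash
python3 -m inch '[[[93,-0.92,1,0,0,0,0],[93,-0.92,1,0,0,0,0],[93,-0.92,1,0,0,0,0],[93,-0.92,1,0,0,0,0],[93,-0.92,1,0,0,0,0],[93,-0.92,1,0,0,0,0],[93,-0.92,1,0,0,0,0],[93,-0.92,1,0,0,0,0],[93,-0.92,1,0,0,0,0],[93,-0.92,1,0,0,0,0]]]'
```

```text
clock: 3.32
eef_pos: [0.4773, 0.2445, 0.2189]
tool_rot: [2.484, 1.924, 0.001]
force: [0.6, -0.4, -0.0]
width: 0.0927
```

```bash
python3 -m inch '[[[93,-0.9,0.97,0.5,0,0,-0.84],[93,-0.9,0.97,0.5,0,0,-0.84],[93,-0.9,0.8,0.5,0,0,-0.84],[93,0,0,0,-1,0,0],[93,0,0,0,-1,0,0],[93,0,0,0,-1,0,0],[93,0,0,0,-1,0,0],[93,0,0,0,-1,0,0],[93,0,0,0,-1,0,0],[93,0,0,0,-1,0,0]]]'
python3 - <<'E'
from h import *
s=observe(); print(s["eef_pos"],s["joint_pos"]); print(np.round(R.from_rotvec(s["tool_rot"]).as_matrix(),3))
p,d=vision.capture("wrist"); cv2.imwrite("pics/w1.png",p[:,:,::-1]); m=vision.camera_model("wrist"); np.savez("w1.npz",T=m["camera_from_world"],d=d)
print(proj("wrist",[[.5895,.178,z] for z in (.118,.166,.186)]))
E
```

```text
clock: 4.15
eef_pos: [0.5267, 0.1697, 0.1888]
tool_rot: [1.975, 1.954, 0.39]
force: [0.0, -0.7, -0.4]
width: 0.0929
[0.52671203 0.16968427 0.18882692] [-0.84753969  0.36931363  0.3555589   2.33770285  0.90909542  0.16455876
  0.14386805]
[[ 0.02   0.907  0.42 ]
 [ 0.999 -0.001 -0.044]
 [-0.04   0.42  -0.906]]
[[338.5073342  281.48073895]
 [338.27915836 340.63835339]
 [338.16163065 371.10897174]]
```

View pics/w1.png

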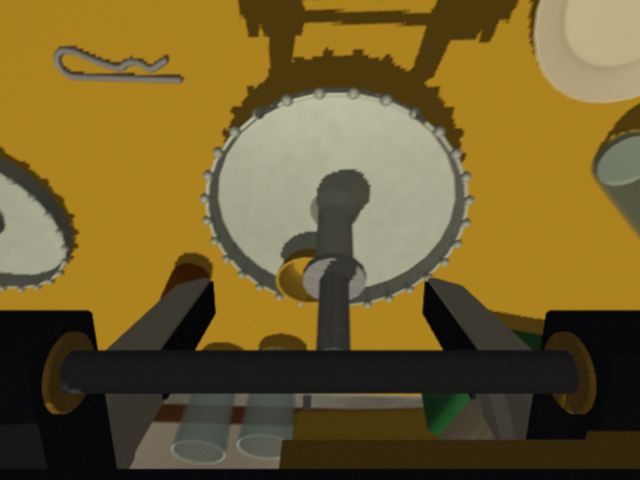

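```bash
python3 - <<'E'
from h import *
p=cv2.imread("pics/w1.png")
s=p[255:355,280:400].astype(float); s=np.clip(s*2.2,0,255).astype(np.uint8)
cv2.imwrite("pics/w1c.png",cv2.resize(s,None,fx=6,fy=6,interpolation=cv2.INTER_CUBIC))
a=[vision.capture("scene")[0] for _ in range(8)]
a=np.mean(a,0)[:,:,::-1]; np.save("scene_avg.npy",a)
s=np.clip(a[200:250,390:440]*1.3,0,255).astype(np.uint8)
cv2.imwrite("pics/sc1.png",cv2.resize(s,None,fx=12,fy=12,interpolation=cv2.INTER_CUBIC))
E
```

```text
(no output)
```

View pics/w1c.png

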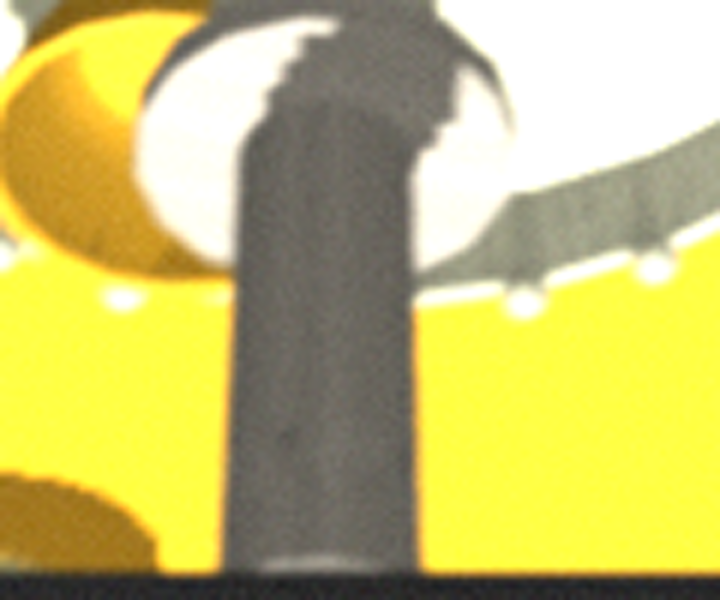

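View pics/sc1.png

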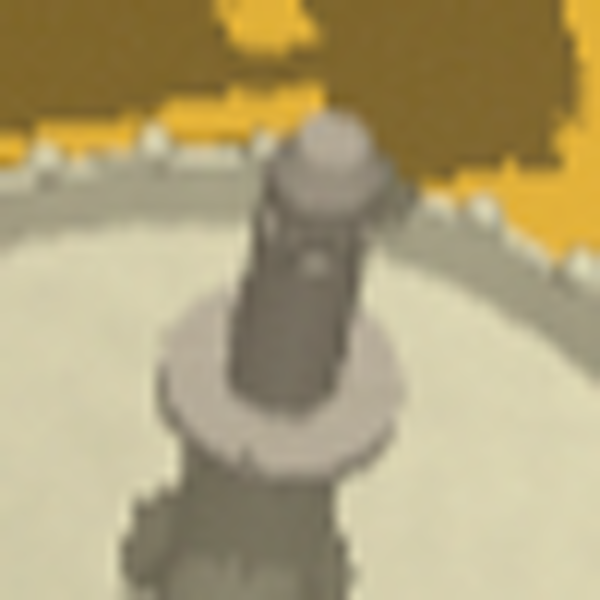

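```bash
python3 - <<'E'
from h import *
c=np.array([.5895,.178,.166])
mw=vision.camera_model("wrist")
for th in np.arange(-.9,1.3,.2):
    u=np.array([np.cos(th),np.sin(th),0])
    print(round(th,2),"w",np.round((proj("wrist",c-.01*u)[0]-[280,255])*6),"s",np.round((proj("scene",c+.01*u)[0]-[390,200])*12))
print("axis w",[np.round((proj("wrist",c+[0,0,dz])[0]-[280,255])*6) for dz in(-.048,0,.014,.02)],"s",[np.round((proj("scene",c+[0,0,dz])[0]-[390,200])*12) for dz in(-.048,0,.014,.02)])
E
```

```text
-0.9 w [437. 474.] s [289. 235.]
-0.7 w [423. 464.] s [299. 240.]
-0.5 w [406. 457.] s [310. 244.]
-0.3 w [387. 451.] s [322. 246.]
-0.1 w [366. 448.] s [333. 247.]
0.1 w [345. 448.] s [344. 245.]
0.3 w [324. 450.] s [355. 242.]
0.5 w [305. 455.] s [364. 237.]
0.7 w [288. 462.] s [371. 230.]
0.9 w [274. 471.] s [377. 223.]
1.1 w [263. 481.] s [380. 214.]
axis w [array([355., 157.]), array([355., 512.]), array([355., 637.]), array([355., 694.])] s [array([288., 364.]), array([323., 201.]), array([334., 151.]), array([339., 130.])]
```

```bash
python3 - <<'E'
from h import *
p=np.mean([vision.capture("wrist")[0] for _ in range(8)],0)[:,:,::-1]
s=p[280:352,310:360].mean(2); print(s.min(),s.max())
s=np.clip((s-35)*7,0,255).astype(np.uint8); A=cv2.resize(s,None,fx=8,fy=8,interpolation=cv2.INTER_CUBIC)
a=np.load("scene_avg.npy")[205:240,400:425].mean(2); print(np.round(a[5:25,5:23]).astype(int))
a=np.clip((a-70)*2.2,0,255).astype(np.uint8); B=cv2.resize(a,None,fx=16,fy=16,interpolation=cv2.INTER_CUBIC)
h=max(A.shape[0],B.shape[0]); o=np.zeros((h,A.shape[1]+B.shape[1]),np.uint8); o[:A.shape[0],:A.shape[1]]=A;o[:B.shape[0],A.shape[1]:]=B
cv2.imwrite("pics/enh.png",o); print(o.shape)
E
```

```text
19.375 141.33333333333334
[[119 119 118 118 119 119 113 120 120 111 125 128 127 121 116  89  73  72]
 [106 107 108  98  98  99 127 138 108  99 125 127 128 127 127 109  75  72]
 [134 138 138 130 128 102 135 131  94  95 120 128 128 128 128 111  80  72]
 [137 139 139 138 137 117 115  99  97 100 109 120 121 122 119 104  90  82]
 [116 117 118 118 117 117 109  88 100 104 106 110 110 113 107 103  99  87]
 [117 119 120 119 118 118 111  78  94 105 108 109 109 109 107 104  96  84]
 [118 118 119 119 118 118 104  72  83  98 110 108 109 110 108  97  82  83]
 [117 118 118 118 117 117  92  90  78  86  96  98 100  98  94  82  80  86]
 [132 132 129 129 128 128  82 104  80  80  81  84  85  84  80  88  86  97]
 [149 150 146 148 148 146  80  96  81  88  82  84  82  86  80 100 104 106]
 [153 155 156 156 155 143  74  81  79  83  78  79  76  83  75  95 121 113]
 [154 154 154 155 155 131  76  78  76  75  93  99  85  78  74 114 142 128]
 [153 154 155 155 155 114  77  77  76  80  94  99  88  80  76 128 154 148]
 [153 154 154 149 143  84  76  79  80  82  84  81  80  80  76 140 156 156]
 [153 148 143 134 129  76  76  80  81  82  84  82  81  78  83 152 156 156]
 [148 136 132 129 106  75  77  79  81  83  83  82  81  78  94 145 154 156]
 [136 132 131 131  91  74  78  81  83  84  84  82  79  77 106 134 147 155]
 [130 130 131 130  89  76  79  81  81  84  84  82  79  74 123 132 135 150]
 [130 130 130 130  83  77  79  82  83  84  82  81  79  75 130 131 131 141]
 [132 132 132 132  83  77  81  81  82  84  82  80  79  79 129 131 131 133]]
(576, 800)
```

View pics/enh.png

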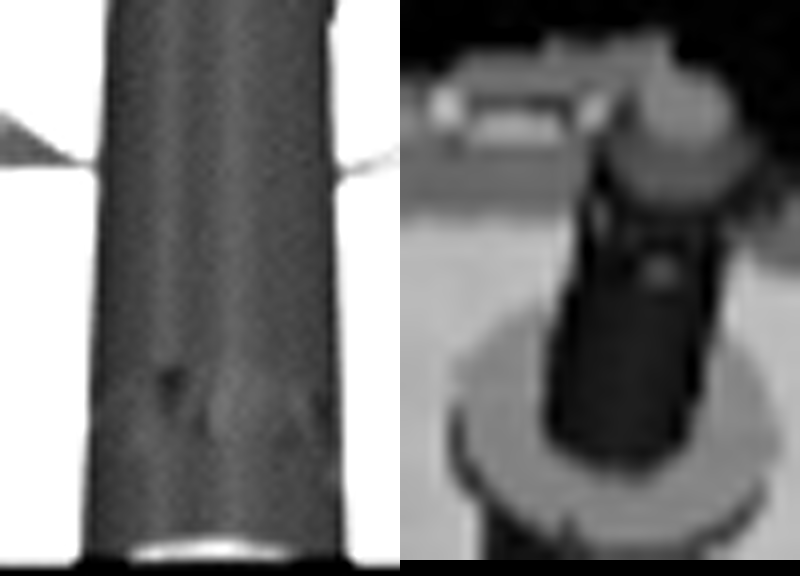

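```bash
python3 -m inch '[[[93,0,0,-1,0.5,0,0],[93,0,0,-1,1,0,0],[93,0,0,-1,1,0,0],[93,0,0,-1,1,0,0],[93,0,1,-0.3,0.85,0.2,0],[93,0.2,1,0,0,0.2,0],[93,0.2,1,0,0,0,0],[93,0,1,0,0,0,0],[93,0,1,0,0,0,0],[93,0,1,0,0,0,0]]]'
python3 -m inch '[[[93,0,1,0,0,0,0],[93,0,1,0,0,0,0],[93,0,1,0,0,0,0],[93,0,1,0,0,0,0],[93,0,1,0,0,0,0],[93,0,1,0,1,0,0],[93,0,1,0,1,0,0],[93,0,0.5,0,1,0,0],[93,0,0,0,1,0,0],[93,0,0,0,1,0,0]]]'
python3 - <<'E'
from h import *
s=observe(); print(s["eef_pos"],s["joint_pos"]); print(np.round(R.from_rotvec(s["tool_rot"]).as_matrix(),3))
E
```

```text
clock: 5.83
eef_pos: [0.6321, 0.1722, 0.2594]
tool_rot: [2.196, 2.138, 0.09]
force: [0.3, 0.1, -0.2]
width: 0.0926
clock: 6.67
eef_pos: [0.7811, 0.1681, 0.2697]
tool_rot: [-2.027, -1.968, 0.419]
force: [0.5, 0.2, 0.5]
width: 0.0928
[0.7810798  0.16808924 0.26970864] [-0.15355256  0.89480596 -0.23213079  0.92725588  0.0478777   1.72250246
  1.20297585]
[[ 0.028  0.917 -0.398]
 [ 1.    -0.029  0.002]
 [-0.01  -0.398 -0.917]]
```

```bash
python3 -m inch '[[[93,0.06,-0.41,0.93,0,0,0],[93,0.06,-0.41,0.93,0,0,0],[93,0.06,-0.41,0.93,0,0,0],[93,0.06,-0.41,0.93,0,0,0],[93,0.06,-0.41,0.93,0,0,0],[93,0.06,-0.41,0.93,0.5,0,0],[93,0.06,-0.41,0.93,1,0,0],[93,0,0,0,1,0,0],[93,0,0,0,1,0,0],[93,0,0,0,0,0,0]]]'
python3 - <<'E'
from h import *
s=observe(); print(s["eef_pos"],s["joint_pos"]); print(np.round(R.from_rotvec(s["tool_rot"]).as_matrix(),3))
p=np.mean([vision.capture("wrist")[0] for _ in range(4)],0)[:,:,::-1]; cv2.imwrite("pics/w2.png",p)
print(proj("wrist",[[.5895,.178,z] for z in (.118,.166,.186)]))
E
```

```text
clock: 7.5
eef_pos: [0.6754, 0.1773, 0.1676]
tool_rot: [-1.801, -1.741, 0.718]
force: [-0.1, -0.3, -1.8]
width: 0.0927
[0.67542534 0.17730661 0.16764038] [-0.13897599  1.00916731 -0.2627424   1.08756595 -0.04052744  1.78864171
  1.17718894]
[[ 0.028  0.718 -0.695]
 [ 1.    -0.03   0.01 ]
 [-0.013 -0.695 -0.719]]
[[314.17340035 202.47467865]
 [312.49439709 155.72882187]
 [311.59419658 130.66594961]][ WARN:0@7.718] global loadsave.cpp:1063 imwrite_ Unsupported depth image for selected encoder is fallbacked to CV_8U.
```

View pics/w2.png

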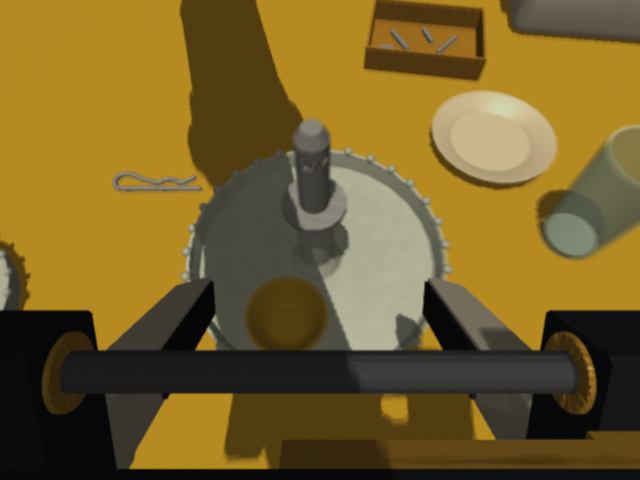

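```bash
python3 - <<'E'
from h import *
p=cv2.imread("pics/w2.png").astype(float)[110:225,270:360]
cv2.imwrite("pics/w2c.png",cv2.resize(np.clip((p-30)*1.8,0,255).astype(np.uint8),None,fx=5,fy=5,interpolation=cv2.INTER_CUBIC))
q=p[30:70,20:65]; cv2.imwrite("pics/w2d.png",cv2.resize(np.clip((q-40)*3,0,255).astype(np.uint8),None,fx=14,fy=14,interpolation=cv2.INTER_CUBIC))
c=np.array([.5895,.178,.166])
for th in np.arange(-1.5,1.6,.3):
    u=np.array([np.cos(th),np.sin(th),0]); print(round(th,2),np.round((proj("wrist",c+.01*u)[0]-[270,110])*5))
E
```

```text
-1.5 [124. 236.]
-1.2 [130. 256.]
-0.9 [143. 274.]
-0.6 [163. 288.]
-0.3 [188. 297.]
0.0 [214. 300.]
0.3 [241. 296.]
0.6 [265. 286.]
0.9 [284. 270.]
1.2 [296. 252.]
1.5 [301. 231.]
```

View pics/w2c.png

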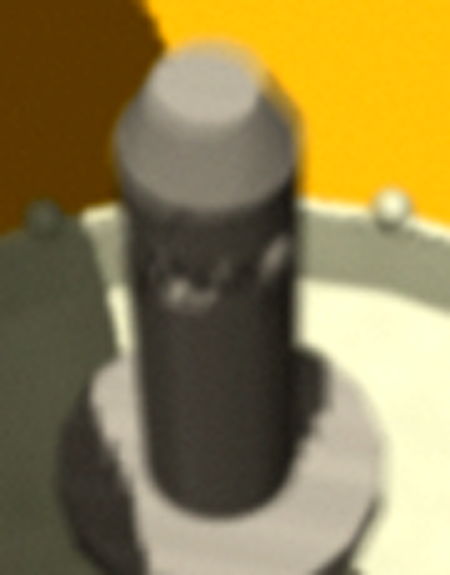

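View pics/w2d.png

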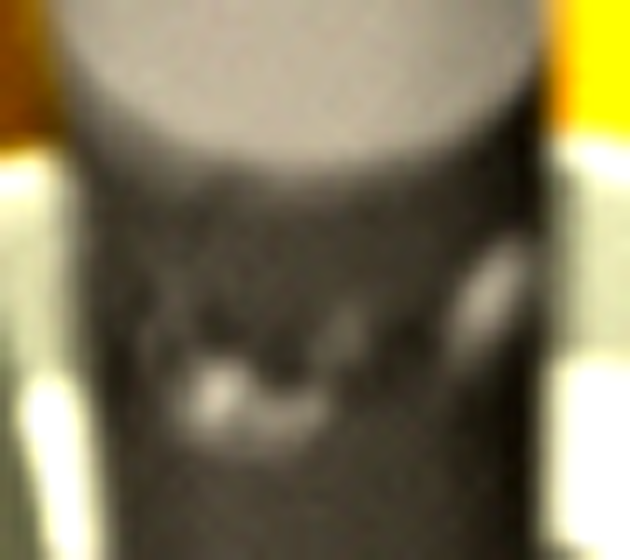

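```bash
python3 -m inch '[[[93,0,0.45,0.95,0,0,0],[93,0,0.45,0.95,0,0,0],[93,0,0.45,0.95,0,0,0],[93,0,0,0,0,0,0],[93,0,0,0,0,0,0]]]'
cat > look.py <<'E'
from h import *
import sys
name,u0,v0,w,hh,k,lo,g=sys.argv[1],*map(float,sys.argv[2:9])
u0,v0,w,hh=map(int,(u0,v0,w,hh))
s=observe(); print(s["eef_pos"])
p=np.mean([vision.capture("wrist")[0] for _ in range(6)],0)[:,:,::-1]
cv2.imwrite(f"pics/{name}.png",p.astype(np.uint8)); np.save(name+".npy",p)
m=vision.camera_model("wrist"); T=m["camera_from_world"]; print("cam",-T[:3,:3].T@T[:3,3])
print(proj("wrist",[[.5895,.178,z] for z in (.118,.166,.186)]))
q=p[v0:v0+hh,u0:u0+w]; cv2.imwrite(f"pics/{name}c.png",cv2.resize(np.clip((q-lo)*g,0,255).astype(np.uint8),None,fx=k,fy=k,interpolation=cv2.INTER_CUBIC))
E
python3 look.py w3 270 40 90 70 8 40 3
```

```text
clock: 8.12
eef_pos: [0.6565, 0.1789, 0.1149]
tool_rot: [-1.808, -1.753, 0.705]
force: [0.3, -0.8, 0.6]
width: 0.0929
[0.65651161 0.17886255 0.11486922]
cam [0.71879094 0.17879599 0.28467297]
[[313.34098461 170.00401392]
 [310.80431801  97.66955085]
 [309.31914036  55.31888136]]
```

View pics/w3c.png

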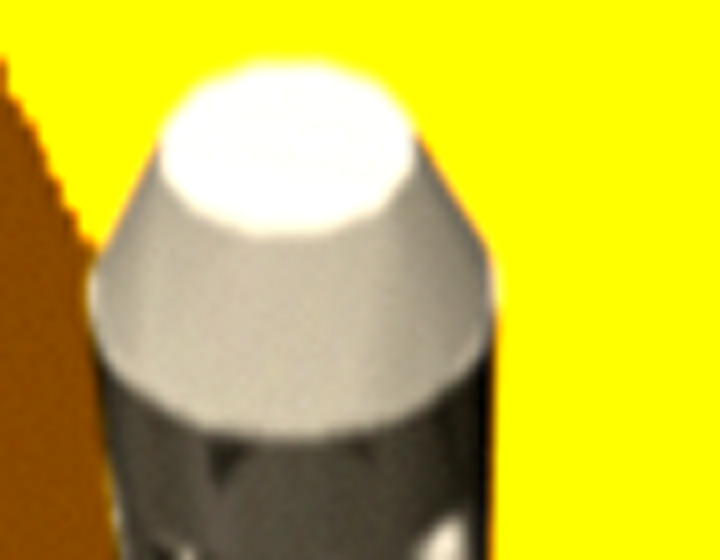

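Top cone fills the crop; the hole band lies just below. Re-cropping the saved image.

```bash
python3 - <<'E'
import numpy as np,cv2
p=np.load("w3.npy"); q=p[88:150,275:340]; cv2.imwrite("pics/w3d.png",cv2.resize(np.clip((q-35)*2.6,0,255).astype(np.uint8),None,fx=9,fy=9,interpolation=cv2.INTER_CUBIC))
E
```

```text
(no output)
```

View pics/w3d.png

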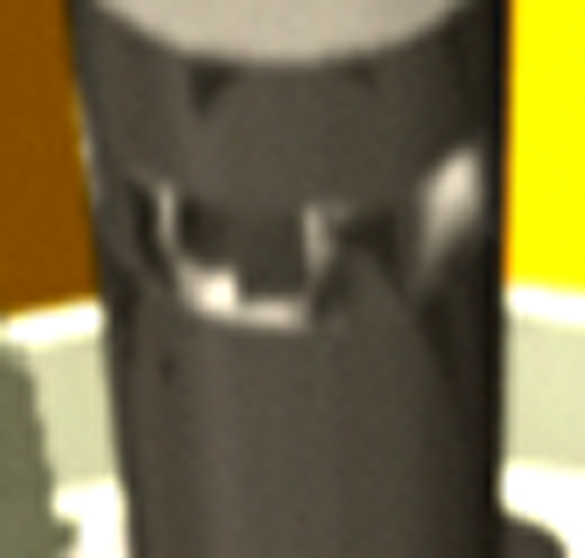

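The hole is now clear in the w3 crop: a square opening centred at (245,255), with the spindle's edges at 103 and 505. That puts the hole's heading at about -0.28 rad, with one end facing +x and slightly -y. Next I'll rise, level the tool and go over the tray.

```bash
python3 -m inch '[[[93,0,-1,-1,0,0,0],[93,0,-1,-1,0,0,0],[93,0,-1,-1,-0.5,0,0],[93,0,-1,-1,-1,0,0],[93,0,-0.7,-1,-1,0,0],[93,-1,0,0,-1,0,0],[93,-1,0,0,-1,0,0],[93,-1,0,0,-1,0,0],[93,-1,0,0,-1,0,0],[93,-1,0,0,-1,0,0]]]'
python3 -m inch '[[[93,-1,0,0,0,0,0],[93,-1,0,0,0,0,0],[93,-1,0,0,0,0,0],[93,-1,0,0,0,0,0],[93,-1,0,0,0,0,0],[93,-1,0,0,0,0,0],[93,-1,0,0,0,0,0],[93,-1,0,0,0,0,0],[93,-1,0,0,0,0,0],[93,-1,0,0,0,0,0]]]'
python3 - <<'E'
from h import *
s=observe(); print(s["eef_pos"],s["joint_pos"]); print(np.round(R.from_rotvec(s["tool_rot"]).as_matrix(),3))
E
```

```text
clock: 9.25
eef_pos: [0.6494, 0.0795, 0.2536]
tool_rot: [2.245, 2.185, -0.009]
force: [0.4, 0.6, -0.2]
width: 0.093
clock: 10.08
eef_pos: [0.6436, -0.1206, 0.2548]
tool_rot: [2.248, 2.187, -0.016]
force: [0.2, 0.6, 0.4]
width: 0.093
[ 0.64364754 -0.12055148  0.25476217] [ 0.24445619  0.48818896 -0.22748452  1.72054621  0.14361786  0.95201154
  1.5021285 ]
[[ 0.027  1.    -0.004]
 [ 1.    -0.027 -0.011]
 [-0.011 -0.004 -1.   ]]
```

```bash
cat > go.py <<'E'
# target x y z yaw(of tool x) -> shifts/turns in full scale units, shift given in current tool frame
from h import *
import sys
def go(x,y,z,yaw=None):
    s=observe(); Rt=R.from_rotvec(s["tool_rot"]).as_matrix()
    d=Rt.T@(np.array([x,y,z])-s["eef_pos"])/.02
    cy=np.arctan2(Rt[1,0],Rt[0,0]); yaw=cy if yaw is None else yaw
    c,sn=np.cos(yaw),np.sin(yaw); Rd=np.array([[c,sn,0],[sn,-c,0],[0,0,-1]])
    w=R.from_matrix(Rt.T@Rd).as_rotvec()/.1
    print("t",s["clock"],"pos",np.round(s["eef_pos"],4),"yaw",round(cy,3),"shift",np.round(d,2),"turn",np.round(w,2),"F",np.round(s["force"],1),"q7",round(s["joint_pos"][6],2))
if __name__=="__main__": go(*map(float,sys.argv[1:]))
E
python3 go.py .6175 -.171 .13 1.5708
```

```text
t 10.0833 pos [ 0.6436 -0.1206  0.2548] yaw 1.543 shift [-2.49 -1.21  6.27] turn [-0.04  0.11 -0.27] F [0.2 0.6 0.4] q7 1.5
```

```bash
python3 -m inch '[[[93,-0.42,-0.2,1,0,0,0],[93,-0.42,-0.2,1,0,0.1,-0.27],[93,-0.42,-0.2,1,0,0,0],[93,-0.42,-0.2,1,0,0,0],[93,-0.42,-0.2,1,0,0,0],[93,-0.42,-0.2,1,0,0,0],[93,0,0,0.2,0,0,0]]]'
python3 - <<'E'
from h import *
m=vision.camera_model("wrist"); p,d=vision.capture("wrist"); cv2.imwrite("pics/t1.png",p[:,:,::-1]); print(proj("wrist",[.6175,-.171,.04]))
L=vision.landmark_of("wrist","tray_hub")
for l in L: print(l["conf"],l["centre"],atz("wrist",l["centre"],.026,m))
print(d[200:330:10,320])
E
python3 go.py .6175 -.171 .03 1.5708
```

```text
clock: 10.67
eef_pos: [0.6162, -0.1722, 0.1279]
tool_rot: [-2.22, -2.215, 0.011]
force: [-1.2, -0.8, -0.2]
width: 0.0932
[[318.88571162 244.88502301]]
0.92 [322.5, 247.1] [ 0.62179901 -0.1697866   0.026     ]
[0.29136845 0.29307497 0.27852514 0.2625518  0.30365503 0.
 0.29291204 0.27054906 0.27065068 0.3097528  0.31211233 0.3134039
 0.3147051 ]
t 10.7667 pos [ 0.6183 -0.1702  0.1301] yaw 1.57 shift [-0.04 -0.01  5.  ] turn [-0.06  0.   -0.01] F [0.2 0.  0. ] q7 1.57
```

View pics/t1.png

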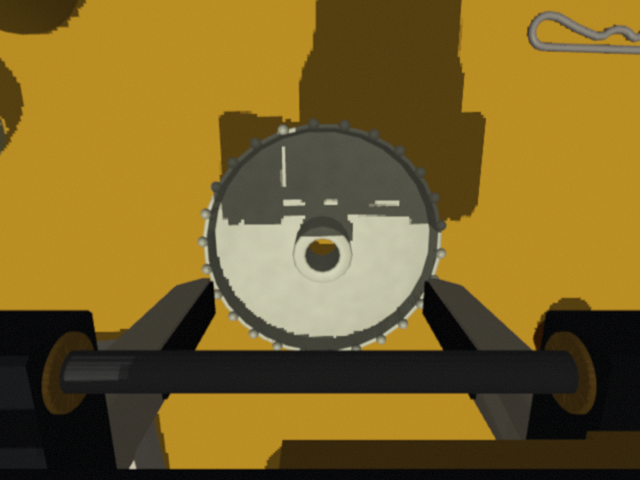

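```bash
python3 - <<'E'
from h import *
m=vision.camera_model("wrist"); p,d=vision.capture("wrist")
g=cv2.cvtColor(p,cv2.COLOR_RGB2GRAY)
L=vision.landmark_of("wrist","tray_hub")
for l in L: print(l["conf"],l["centre"],atz("wrist",l["centre"],.026,m))
cv2.imwrite("pics/t2.png",cv2.resize(p[210:310,270:380,::-1],None,fx=6,fy=6,interpolation=cv2.INTER_CUBIC))
print([atz("wrist",[322,v],.04,m) for v in (250,255)])
E
python3 go.py .621 -.170 .0075 1.5708
```

```text
0.57 [316.8, 247.1] [ 0.62475654 -0.17158829  0.026     ]
[array([ 0.62277779, -0.16806257,  0.04      ]), array([ 0.62625083, -0.16806059,  0.04      ])]
t 10.8667 pos [ 0.6196 -0.1695  0.1316] yaw 1.571 shift [-0.02  0.09  6.2 ] turn [-0.03  0.    0.  ] F [-0.2  0.4  0.4] q7 1.57
```

View pics/t2.png

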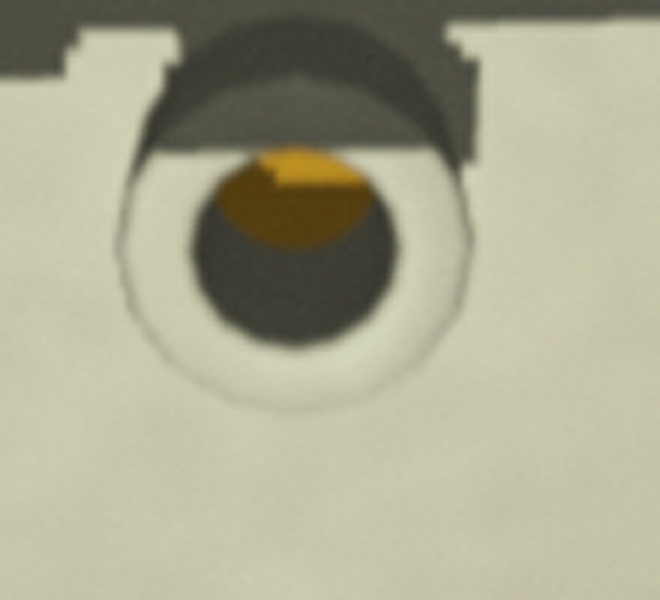

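```bash
python3 -m inch '[[[93,0,0.1,1,0,0,0],[93,0,0,1,0,0,0],[93,0,0,1,0,0,0],[93,0,0,1,0,0,0],[93,0,0,1,0,0,0],[93,0,0,0.8,0,0,0],[93,0,0,0.2,0,0,0],[93,0,0,0,0,0,0]]]'
python3 go.py .6215 -.170 .009 1.5708
```

```text
clock: 11.53
eef_pos: [0.6204, -0.1696, 0.0104]
tool_rot: [-2.219, -2.22, 0.006]
force: [-1.1, 0.1, -1.0]
width: 0.093
t 11.5333 pos [ 0.6204 -0.1696  0.0104] yaw 1.571 shift [-0.02  0.06  0.07] turn [-0.05  0.    0.  ] F [-1.1  0.1 -1. ] q7 1.52
```

```bash
python3 -m inch '[[[36,0,0.04,0.05,0,0,0],[36,0,0,0,0,0,0],[36,0,0,0,0,0,0],[36,0,0,0,0,0,0],[36,0,0,0,0,0,0],[36,0,0,0,0,0,0],[36,0,0,0,0,0,0],[36,0,0,-0.3,0,0,0]]]' 35
python3 -m inch '[[[36,0,0,-0.8,0,0,0],[36,0,0,-1,0,0,0],[36,0,0,-1,0,0,0],[36,0,0,-1,0,0,0],[36,0,0,-1,0,0,0],[36,0,0,-1,0,0,0],[36,0,0,-1,0,0,0],[36,0,0,-1,0,0,0],[36,0,0,-1,0,0,0],[36,0,0,-1,0,0,0]]]'
python3 go.py .5895 .1763 .235 1.5708
```

```text
clock: 12.2
eef_pos: [0.6201, -0.1702, 0.0147]
tool_rot: [-2.219, -2.218, 0.007]
force: [0.6, 0.8, 0.7]
width: 0.0444
clock: 13.03
eef_pos: [0.6209, -0.1701, 0.2123]
tool_rot: [-2.219, -2.218, 0.007]
force: [1.9, 0.5, -3.2]
width: 0.0396
t 13.0333 pos [ 0.6209 -0.1701  0.2123] yaw 1.57 shift [17.32 -1.58 -1.13] turn [-0.06  0.   -0.  ] F [ 1.9  0.5 -3.2] q7 1.6
```

```bash
python3 -m inch '[[[36,0.6,-0.09,-0.7,0,0,0],[36,1,-0.09,-0.7,0,0,0],[36,1,-0.09,0,0,0,0],[36,1,-0.09,0,0,0,0],[36,1,-0.09,0,0,0,0],[36,1,-0.09,0,0,0,0],[36,1,-0.09,0,0,0,0],[36,1,-0.09,0,0,0,0],[36,1,-0.09,0,0,0,0],[36,1,-0.09,0,0,0,0]]]'
python3 -m inch '[[[36,1,-0.09,0,0,0,0],[36,1,-0.09,0,0,0,0],[36,1,-0.09,0,0,0,0],[36,1,-0.09,0,0,0,0],[36,1,-0.09,0,0,0,0],[36,1,-0.09,0,0,0,0],[36,0.7,-0.09,0,0,0,0],[36,0,0,0,0,0,0]]]'
python3 - <<'E'
from h import *
s=observe(); print(s["eef_pos"])
for n in ["scene","side","wrist"]:
    p,d=vision.capture(n); cv2.imwrite(f"pics/p1{n}.png",p[:,:,::-1])
    for l in vision.landmark_of(n,"tray_hub")[:2]: print(n,l["conf"],l["centre"], proj(n,s["eef_pos"]))
c=[cv2.imread("pics/p1scene.png")[120:300,330:500],cv2.imread("pics/p1side.png")[200:380,200:370]]
cv2.imwrite("pics/p1c.png",cv2.resize(np.hstack(c),None,fx=2.3,fy=2.3,interpolation=cv2.INTER_CUBIC))
E
python3 go.py .5895 .1763 .235 1.5708
```

```text
clock: 13.87
eef_pos: [0.6027, 0.0237, 0.2391]
tool_rot: [-2.218, -2.219, 0.007]
force: [0.7, 0.1, -1.4]
width: 0.0399
clock: 14.53
eef_pos: [0.5898, 0.1603, 0.2392]
tool_rot: [-2.213, -2.223, 0.005]
force: [0.3, 0.8, -2.9]
width: 0.0395
[0.58980076 0.16032066 0.23919975]
scene 0.88 [416.7, 192.9] [[413.28793778 195.53828181]]
scene 0.45 [412.6, 205.4] [[413.28793778 195.53828181]]
side 0.77 [281.0, 252.3] [[283.59515179 257.93538635]]
wrist 0.64 [318.2, 306.2] [[332.26977427 293.70894616]]
t 14.8333 pos [0.5914 0.1544 0.2392] yaw 1.569 shift [ 1.1  -0.1   0.21] turn [-0.05  0.01 -0.02] F [-0.   0.1 -3.6] q7 1.06
```

View pics/p1c.png

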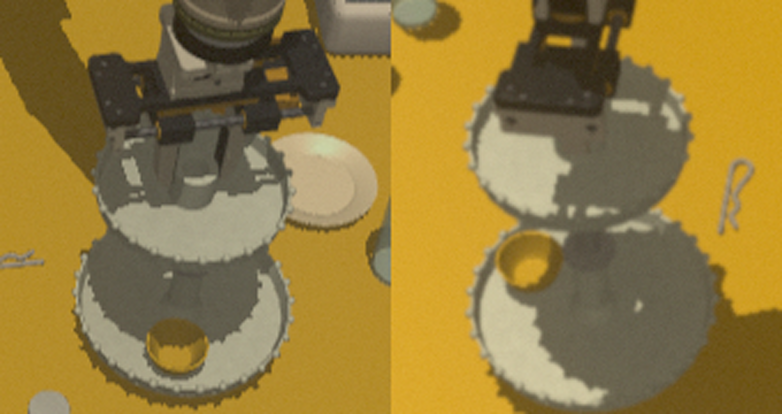

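View pics/p1wrist.png

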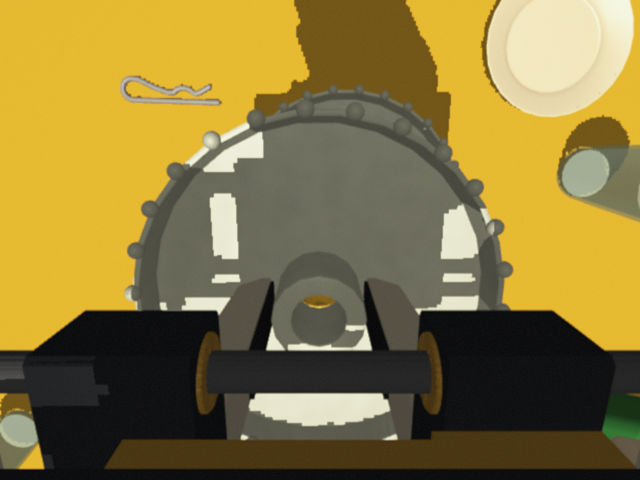

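```bash
python3 - <<'E'
from h import *
s=observe(); m=vision.camera_model("wrist"); p,d=vision.capture("wrist")
cv2.imwrite("pics/p2.png",cv2.resize(p[240:360,250:390,::-1],None,fx=5,fy=5,interpolation=cv2.INTER_CUBIC))
T=m["camera_from_world"]; K=m["intrinsics"]; Rt=R.from_rotvec(s["tool_rot"]).as_matrix()
def tool(u,v,z): 
    c=z*(np.linalg.inv(K)@[u,v,1]); w=T[:3,:3].T@(c-T[:3,3]); return Rt.T@(w-s["eef_pos"])
for u,v in [(283,310),(284,325),(353,310),(354,325),(319,346),(319,348),(300,342),(340,342)]: print(u,v,d[v,u],np.round(tool(u,v,d[v,u])*1000,1))
E
```

```text
283 310 0.16202614 [-14.5  -1.7 -16.9]
284 325 0.16481249 [-14.3   5.5 -15.9]
353 310 0.1634758 [ 13.9  -1.  -15.5]
354 325 0.16387741 [ 14.3   5.  -16.7]
319 346 0.16932234 [  0.   16.1 -14.1]
319 348 0.16791111 [  0.   16.2 -15.5]
300 342 0.16674745 [ -7.9  13.2 -15.9]
340 342 0.16696057 [  8.8  13.3 -15.8]
```

View pics/p2.png

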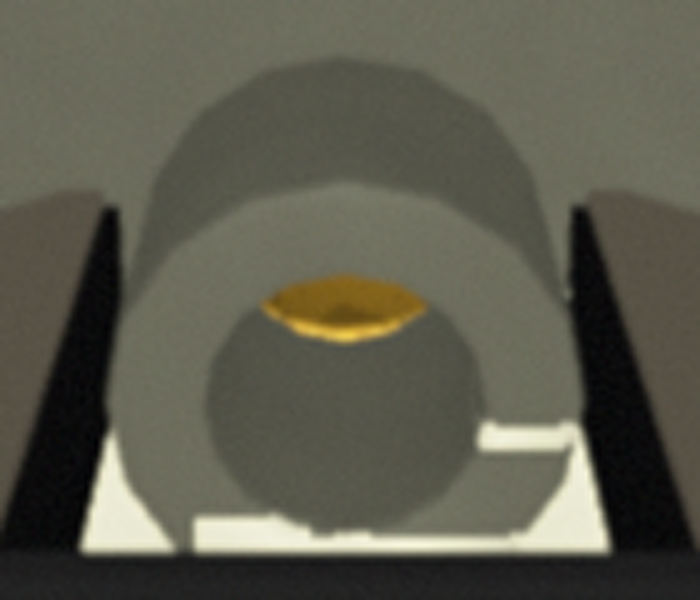

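```bash
python3 -m inch '[[[36,1,-0.2,0,0,0,0],[36,0.1,-0.05,0,0,0,0],[36,0,0,0,0,0,0],[36,0,0,0,0,0,0]]]'
python3 - <<'E'
from h import *
s=observe(); print(s["eef_pos"])
z=s["eef_pos"][2]+.002
for n in ["scene","side"]:
    p,d=vision.capture(n); cv2.imwrite(f"pics/p3{n}.png",p[:,:,::-1])
    for l in vision.landmark_of(n,"tray_hub")[:2]: print(n,l["conf"],l["centre"], atz(n,l["centre"],z))
print(observe()["eef_pos"])
for n in ["scene","side"]: # rim ellipse check
    M=vision.masks_of(n,"tray")
    if M:
        v,u=np.where(M[0]["region"]); print(n,M[0]["conf"],u.min(),u.max(),v.min(),v.max())
E
python3 go.py .5865 .1763 .235 1.5708
```

```text
clock: 15.22
eef_pos: [0.5864, 0.1771, 0.2392]
tool_rot: [-2.22, -2.219, 0.007]
force: [0.8, -0.5, -3.7]
width: 0.0397
[0.58642423 0.17709295 0.23924585]
scene 0.87 [421.6, 190.1] [0.58054883 0.17961338 0.24124585]
side 0.82 [282.3, 262.3] [0.58970732 0.17239636 0.24124585]
side 0.46 [290.3, 340.9] [0.54787271 0.32843942 0.24124585]
[0.58651889 0.17691781 0.23924465]
scene 0.64 377 465 165 234
side 0.72 231 332 233 310
t 15.5167 pos [0.5864 0.1773 0.2393] yaw 1.57 shift [-0.05  0.    0.21] turn [-0.05  0.01 -0.01] F [-0.9 -0.3 -3.3] q7 1.03
```

```bash
python3 -m inch '[[[36,0,0,0.6,0,0,0],[36,0,0,0.5,0,0,0],[36,0,0,0.2,0,0,0],[36,0,0,0.1,0,0,0],[36,0,0,0.1,0,0,0],[36,0,0,0.1,0,0,0]]]'
python3 -m inch '[[[36,0,0,0.1,0,0,0],[36,0,0,0.1,0,0,0],[36,0,0,0.1,0,0,0]]]'
python3 -m inch '[[[36,0,0,0.1,0,0,0],[36,0,0,0.1,0,0,0],[36,0,0,0.1,0,0,0]]]'
```

```text
clock: 16.02
eef_pos: [0.5862, 0.1779, 0.207]
tool_rot: [-2.22, -2.219, 0.006]
force: [0.2, 0.0, -4.1]
width: 0.0397
clock: 16.27
eef_pos: [0.5862, 0.1779, 0.2013]
tool_rot: [-2.22, -2.219, 0.005]
force: [-0.5, 0.5, -2.7]
width: 0.0396
clock: 16.52
eef_pos: [0.5861, 0.1778, 0.1951]
tool_rot: [-2.22, -2.219, 0.006]
force: [0.4, 0.4, -3.0]
width: 0.0395
```

```bash
python3 -m inch '[[[36,0,0,0.25,0,0,0],[36,0,0,0.25,0,0,0],[36,0,0,0.25,0,0,0],[36,0,0,0.25,0,0,0]]]'
python3 -m inch '[[[36,0,0,0.25,0,0,0],[36,0,0,0.25,0,0,0],[36,0,0,0.25,0,0,0]]]'
```

```text
clock: 16.85
eef_pos: [0.586, 0.1778, 0.1746]
tool_rot: [-2.22, -2.219, 0.006]
force: [0.5, -0.4, -2.5]
width: 0.0395
clock: 17.1
eef_pos: [0.5859, 0.1778, 0.1596]
tool_rot: [-2.22, -2.219, 0.006]
force: [-0.4, 0.3, -4.2]
width: 0.0398
```

```bash
python3 -m inch '[[[36,0,0,0.25,0,0,0],[36,0,0,0.2,0,0,0],[36,0,0,0.1,0,0,0]]]'
python3 -m inch '[[[36,0,0,0.1,0,0,0],[36,0,0,0.1,0,0,0]]]'
python3 -m inch '[[[36,0,0,0.1,0,0,0],[36,0,0,0.1,0,0,0]]]'
```

```text
clock: 17.35
eef_pos: [0.5857, 0.1777, 0.1485]
tool_rot: [-2.22, -2.219, 0.007]
force: [-1.1, -0.7, -2.7]
width: 0.0397
clock: 17.52
eef_pos: [0.586, 0.1778, 0.1452]
tool_rot: [-2.22, -2.219, 0.006]
force: [0.5, 0.0, -3.1]
width: 0.0399
clock: 17.68
eef_pos: [0.5862, 0.1778, 0.142]
tool_rot: [-2.22, -2.219, 0.005]
force: [-9.6, -3.1, 31.1]
width: 0.0399
```

```bash
python3 -m inch '[[[36,0,0,-0.07,0,0,0],[36,0,0,0,0,0,0]]]'
```

```text
clock: 17.85
eef_pos: [0.5861, 0.1778, 0.143]
tool_rot: [-2.22, -2.219, 0.005]
force: [0.3, 0.1, -3.3]
width: 0.0393
```

```bash
python3 -m inch '[[[36,0,0,0.03,0,0,0],[36,0,0,0,0,0,0]]]'
python3 -m inch '[[[50,0,0,0,0,0,0],[70,0,0,0,0,0,0],[93,0,0,0,0,0,0],[93,0,0,0,0,0,0],[93,0,0,0,0,0,0]]]'
python3 - <<'E'
from h import *
p,d=vision.capture("wrist"); cv2.imwrite("pics/r1.png",p[:,:,::-1])
E
```

```text
clock: 18.02
eef_pos: [0.586, 0.1778, 0.1422]
tool_rot: [-2.22, -2.219, 0.005]
force: [0.6, -0.1, -0.1]
width: 0.0399
clock: 18.43
eef_pos: [0.5859, 0.1778, 0.1421]
tool_rot: [-2.22, -2.219, 0.006]
force: [0.7, 0.1, 0.1]
width: 0.0685
```

View pics/r1.png

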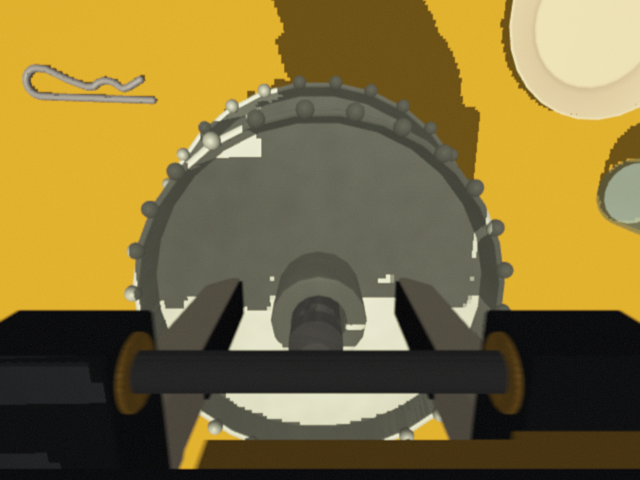

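```bash
python3 -m inch '[[[93,0,0,-0.5,0,0,0],[93,0,0,-1,0,0,0],[93,0,0,-1,0,0,0],[93,0,0,-1,0,0,0],[93,0,0,-1,0,0,0],[93,-1,-0.5,0,0,0,0],[93,-1,-0.5,0,0,0,0],[93,-1,-0.5,0,0,0,0],[93,-1,-0.5,0,0,0,0],[93,-1,-0.5,0,0,0,0]]]'
python3 -m inch '[[[93,-1,-0.5,0,0,0,0],[93,-1,-0.5,0,0,0,0],[93,-1,-0.5,0,0,0,0],[93,-1,-0.5,0,0,0,0],[93,-1,-0.5,0,0,0,0],[93,0,0,0,0,0,1],[93,0,0,0,0,0,1],[93,0,0,0,0,0,1],[93,0,0,0,0,0,1],[93,0,0,0,0,0,1]]]'
python3 -m inch '[[[93,0,0,0,0,0,1],[93,0,0,0,0,0,1],[93,0,0,0,0,0,1],[93,0,0,0,0,0,1],[93,0,0,0,0,0,1],[93,0,0,0,0,0,1],[93,0,0,0,0,0,1],[93,0,0,0,0,0,1],[93,0,0,0,0,0,1],[93,0,0,0,0,0,1]]]'
python3 go.py .4796 -.024 .13 -.06
python3 - <<'E'
from h import *
p,d=vision.capture("wrist"); cv2.imwrite("pics/c1.png",p[:,:,::-1])
p,d=vision.capture("side"); cv2.imwrite("pics/c1s.png",p[:,:,::-1])
E
```

```text
clock: 19.32
eef_pos: [0.5357, 0.077, 0.2332]
tool_rot: [-2.22, -2.219, 0.005]
force: [-0.0, -0.2, -0.6]
width: 0.093
clock: 20.15
eef_pos: [0.4863, -0.0222, 0.2335]
tool_rot: [-2.705, -1.595, 0.006]
force: [0.3, -0.8, 0.3]
width: 0.0929
clock: 20.98
eef_pos: [0.4863, -0.022, 0.2334]
tool_rot: [-3.14, -0.103, 0.006]
force: [0.1, -0.2, -0.1]
width: 0.0931
t 20.9833 pos [ 0.4863 -0.022   0.2334] yaw 0.066 shift [-0.32  0.08  5.17] turn [0.   0.04 1.26] F [ 0.1 -0.2 -0.1] q7 0.04
```

View pics/c1.png

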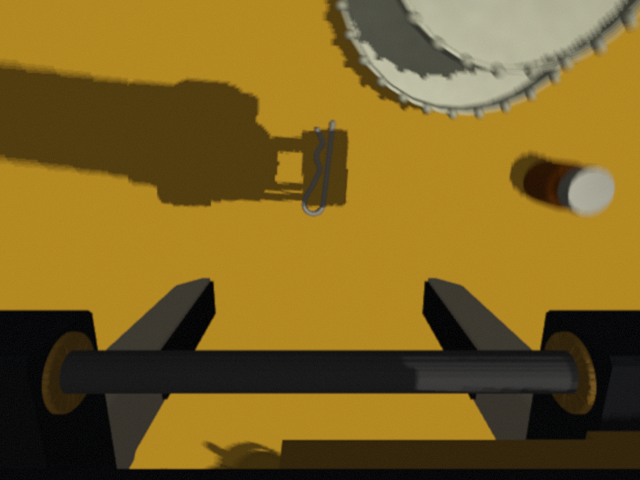

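View pics/c1s.png

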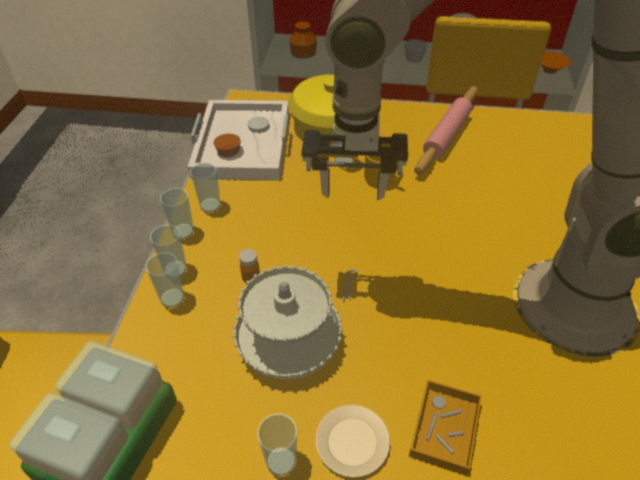

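```bash
python3 -m inch '[[[93,-0.3,0,1,0,0,0],[93,0,0,1,0,0,0],[93,0,0,1,0,0,0],[93,0,0,1,0,0,0],[93,0,0,1,0,0,0],[93,0,0,0,0,0,1],[93,0,0,0,0,0,0.2],[93,0,0,0,0,0,0],[93,0,0,0,0,0,0]]]'
python3 - <<'E'
from h import *
m=vision.camera_model("wrist"); p,d=vision.capture("wrist"); cv2.imwrite("pics/c2.png",p[:,:,::-1])
np.savez("c2.npz",T=m["camera_from_world"])
M=vision.masks_of("wrist","cotter")
for l in vision.landmark_of("wrist","cotter_eye")[:1]+vision.landmark_of("wrist","cotter_home")[:1]: print(l["conf"],l["centre"],atz("wrist",l["centre"],.0025,m))
if M:
    v,u=np.where(M[0]["region"]); print(M[0]["conf"],u.min(),u.max(),v.min(),v.max())
    a,b=max(u.min()-10,0),max(v.min()-10,0)
    print(a,b); q=p[b:v.max()+10,a:u.max()+10,::-1]; k=int(min(780/q.shape[1],590/q.shape[0])); print(k); cv2.imwrite("pics/c2c.png",cv2.resize(q,None,fx=k,fy=k,interpolation=cv2.INTER_CUBIC))
E
python3 go.py .4796 -.024 .13 -.06
```

```text
clock: 21.83
eef_pos: [0.4802, -0.0225, 0.1333]
tool_rot: [3.14, -0.071, -0.006]
force: [-1.1, -0.0, 0.4]
width: 0.0931
0.72 [319.6, 229.5] [ 0.48036374 -0.0237318   0.0025    ]
0.96 [330.6, 164.1] [0.4906049  0.02491751 0.0025    ]
0.96 303 335 114 243
293 104
3
t 22.0333 pos [ 0.48   -0.0226  0.1332] yaw -0.048 shift [-0.02  0.07  0.16] turn [0.01 0.04 0.12] F [0.3 0.2 0.4] q7 -0.02
```

View pics/c2.png

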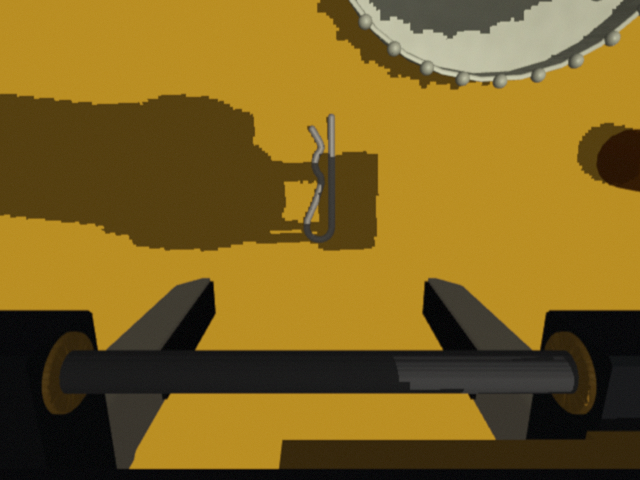

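View pics/c2c.png

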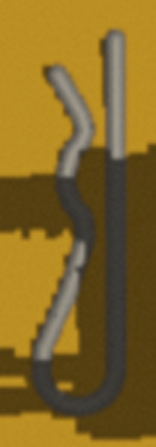

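```bash
python3 -m inch '[[[50,0.02,0.06,1,0,0,0],[50,0,0,1,0,0,0],[50,0,0,1,0,0,0],[50,0,0,1,0,0,0],[50,0,0,1,0,0,0],[50,0,0,0.9,0,0,0],[50,0,0,0.4,0,0,0],[50,0,0,0.1,0,0,0],[50,0,0,0,0,0,0]]]'
python3 go.py .4804 -.0237 .0015 -.048
```

```text
clock: 22.78
eef_pos: [0.4794, -0.024, 0.0046]
tool_rot: [3.14, -0.077, -0.009]
force: [0.1, -0.5, -0.0]
width: 0.0503
t 22.7833 pos [ 0.4794 -0.024   0.0046] yaw -0.049 shift [ 0.05 -0.02  0.16] turn [ 0.01  0.05 -0.01] F [ 0.1 -0.5 -0. ] q7 0.01
```

```bash
python3 -m inch '[[[50,0.05,0,0.1,0,0.05,0],[50,0,0,0.06,0,0,0],[50,0,0,0,0,0,0]]]'
python3 go.py .4804 -.0237 .0015 -.048
```

```text
clock: 23.03
eef_pos: [0.4809, -0.0239, 0.0021]
tool_rot: [3.14, -0.078, 0.002]
force: [-0.5, -0.5, -1.1]
width: 0.0499
t 23.0333 pos [ 0.4809 -0.0239  0.0021] yaw -0.049 shift [-0.02 -0.01  0.03] turn [ 0.01 -0.02 -0.01] F [-0.5 -0.5 -1.1] q7 0.01
```

```bash
python3 -m inch '[[[15,0,0,0.04,0,0,0],[15,0,0,0,0,0,0],[15,0,0,0,0,0,0],[15,0,0,0,0,0,0],[15,0,0,0,0,0,0],[15,0,0,0,0,0,0],[15,0,0,0,0,0,0],[15,0,0,0,0,0,0]]]' 50
```

```text
clock: 23.7
eef_pos: [0.4805, -0.024, 0.0008]
tool_rot: [3.14, -0.078, 0.001]
force: [0.1, -1.4, 3.3]
width: 0.023
```

```bash
python3 -m inch '[[[15,0,0,-0.3,0,0,0],[15,0,0,-1,0,0,0],[15,0,0,-1,0,0,0],[15,0,0,-1,0,0,0],[15,0,0,-1,0,0,0],[15,0,0,-1,0,0,0],[15,0,0,-1,0,0,0],[15,0,0,-1,0,0,0],[15,0,0,-1,0,0,0],[15,0,0,-1,0,0,0]]]'
python3 - <<'E'
from h import *
m=vision.camera_model("wrist"); s=observe();p,d=vision.capture("wrist"); cv2.imwrite("pics/g1.png",p[:,:,::-1]); np.savez("g1.npz",T=m["camera_from_world"],d=d,p=p)
p,d=vision.capture("side"); cv2.imwrite("pics/g1s.png",cv2.resize(p[130:310,260:420,::-1],None,fx=3.3,fy=3.3,interpolation=cv2.INTER_CUBIC))
E
```

```text
clock: 24.53
eef_pos: [0.4799, -0.0238, 0.188]
tool_rot: [3.14, -0.078, 0.0]
force: [0.6, 0.3, -0.6]
width: 0.0231
```

View pics/g1.png

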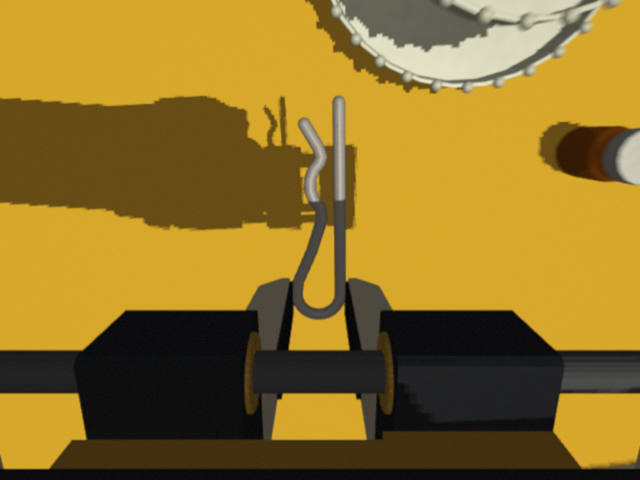

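View pics/g1s.png

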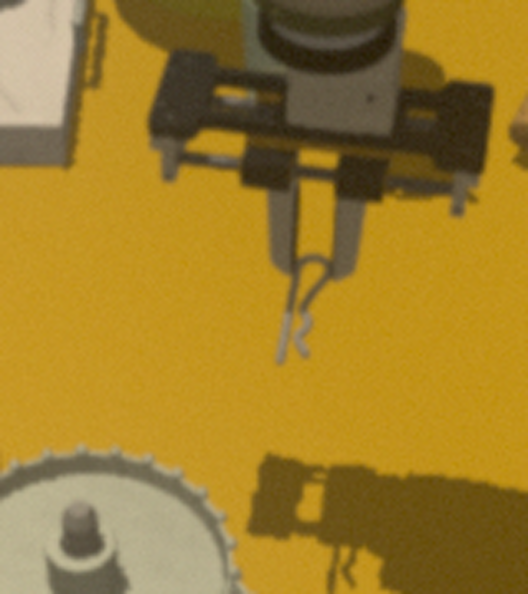

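```bash
cat > legpose.py <<'E'
from h import *
def leg(p,d,m,s,c0=330,c1=352):
    T=m["camera_from_world"]; K=m["intrinsics"]; Rt=R.from_rotvec(s["tool_rot"]).as_matrix(); Ki=np.linalg.inv(K)
    out=[]
    for v in range(95,300,4):
        row=d[v,c0:c1]; ok=(row>.1)&(row<.22)
        if ok.sum()>3:
            u=np.where(ok)[0].mean()+c0; z=np.median(row[ok])
            w=T[:3,:3].T@(z*(Ki@[u,v,1])-T[:3,3]); out.append(Rt.T@(w-s["eef_pos"]))
    return np.array(out)
E
python3 - <<'E'
from legpose import *
s=observe();m=vision.camera_model("wrist");p,d=vision.capture("wrist")
o=leg(p,d,m,s); print(len(o)); print(np.round(o[::5]*1000,1))
f=np.polyfit(o[:,1],o[:,2],1); g=np.polyfit(o[:,1],o[:,0],1); print("z slope",f,"x slope",g)
E
python3 go.py .70 .15 .23 1.296
```

```text
51
[[  7.5 -83.3  -3.2]
 [  7.8 -75.9  -4. ]
 [  7.9 -68.4  -3.2]
 [  8.  -60.6  -3. ]
 [  8.1 -52.7  -3.5]
 [  8.4 -44.6  -3.3]
 [  8.7 -36.3  -3.7]
 [  8.8 -27.7  -3.6]
 [  8.9 -19.1  -4. ]
 [ 10.1  -9.7  -2.9]
 [ 10.2  -0.8  -4. ]]
z slope [-0.00470784 -0.00366437] x slope [0.0302791  0.00984384]
t 24.6833 pos [ 0.4809 -0.0238  0.1881] yaw -0.05 shift [10.52 -9.22 -2.07] turn [  0.02  -0.02 -13.46] F [-0.8  0.7 -0.8] q7 -0.03
```

```bash
python3 -m inch '[[[15,0.5,0,-1,0,0,0],[15,0.95,-0.8,-0.9,0,0,0],[15,0.95,-0.8,0,0,0,0],[15,0.95,-0.8,0,0,0,0],[15,0.95,-0.8,0,0,0,0],[15,0.95,-0.8,0,0,0,0],[15,0.95,-0.8,0,0,0,0],[15,0.95,-0.8,0,0,0,0],[15,0.95,-0.8,0,0,0,0],[15,0.95,-0.8,0,0,0,0]]]'
python3 -m inch '[[[15,0.95,-0.8,0,0,0,0],[15,0.2,-0.5,0,0,0,0],[15,0,0,0,0,0,-1],[15,0,0,0,0,0,-1],[15,0,0,0,0,0,-1],[15,0,0,0,0,0,-1],[15,0,0,0,0,0,-1],[15,0,0,0,0,0,-1],[15,0,0,0,0,0,-1],[15,0,0,0,0,0,-1]]]'
python3 -m inch '[[[15,0,0,0,0,0,-1],[15,0,0,0,0,0,-1],[15,0,0,0,0,0,-1],[15,0,0,0,0,0,-1],[15,0,0,0,0,0,-1],[15,0,0,0,0,0,-0.1],[15,0,0,0,0,0,0]]]'
python3 go.py .6908 .1368 .1645 1.26
```

```text
clock: 25.52
eef_pos: [0.6684, 0.1118, 0.2229]
tool_rot: [3.139, -0.078, -0.003]
force: [0.4, -0.3, -0.4]
width: 0.023
clock: 26.35
eef_pos: [0.6914, 0.1356, 0.2233]
tool_rot: [2.92, 1.158, -0.004]
force: [0.4, -0.2, -0.0]
width: 0.0226
clock: 26.93
eef_pos: [0.6918, 0.1355, 0.2236]
tool_rot: [-2.54, -1.848, 0.003]
force: [-0.6, -0.4, -0.9]
width: 0.0224
t 26.9333 pos [0.6918 0.1355 0.2236] yaw 1.258 shift [ 0.05 -0.06  2.95] turn [-0.01  0.01 -0.02] F [-0.6 -0.4 -0.9] q7 0.85
```

```bash
python3 -m inch '[[[15,0,0.3,1,0,0,0],[15,0,0,1,0,0,0],[15,0,0,0.8,0,0,0],[15,0,0,0.1,0,0,0],[15,0,0,0.03,0,0,0],[15,0,0,0,0,0,0],[15,0,0,0,0,0,0]]]'
python3 go.py .6908 .1368 .1645 1.26
python3 - <<'E'
from legpose import *
s=observe();m=vision.camera_model("wrist");p,d=vision.capture("wrist")
np.savez("i1.npz",p=p,d=d,T=m["camera_from_world"],pos=s["eef_pos"],rot=s["tool_rot"])
cv2.imwrite("pics/i1.png",p[:,:,::-1])
p2,_=vision.capture("scene"); cv2.imwrite("pics/i1s.png",cv2.resize(np.clip(p2[180:260,380:460,::-1]*1.3,0,255).astype(np.uint8),None,fx=7,fy=7,interpolation=cv2.INTER_CUBIC))
print(proj("wrist",[[.5895,.1763,.166],[.5895,.1763,.186]]))
E
```

```text
clock: 27.52
eef_pos: [0.6988, 0.1343, 0.1672]
tool_rot: [2.538, 1.85, 0.002]
force: [-0.5, -0.4, 0.6]
width: 0.0232
t 27.5167 pos [0.6988 0.1343 0.1672] yaw 1.26 shift [-0.   -0.42  0.13] turn [ 0.02 -0.   -0.  ] F [-0.5 -0.4  0.6] q7 0.83
[[336.48452967   4.35856781]
 [339.12805401 -14.27407485]]
```

View pics/i1.png

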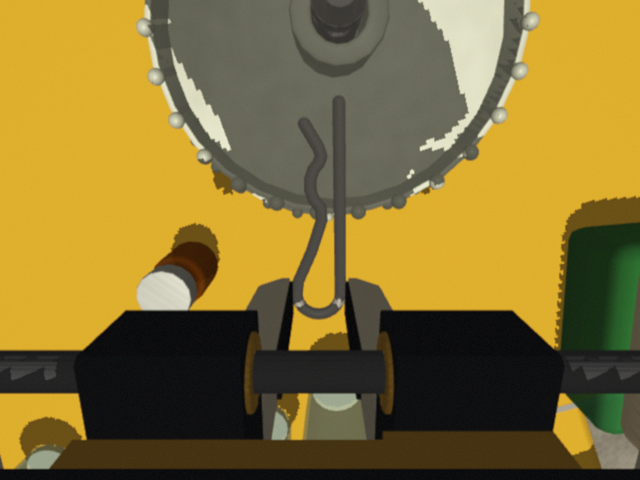

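View pics/i1s.png

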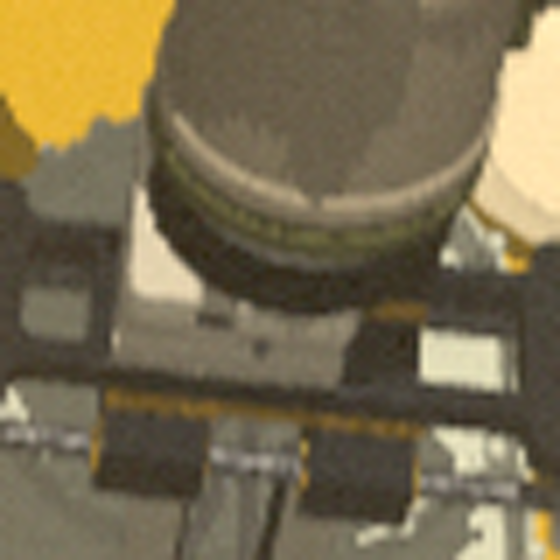

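```bash
python3 - <<'E'
from h import *
z=np.load("i1.npz"); p=z["p"]; q=p[0:130,280:400,::-1].astype(float)
cv2.imwrite("pics/i1c.png",cv2.resize(np.clip((q-20)*2.2,0,255).astype(np.uint8),None,fx=5,fy=5,interpolation=cv2.INTER_CUBIC))
E
```

```text
(no output)
```

View pics/i1c.png

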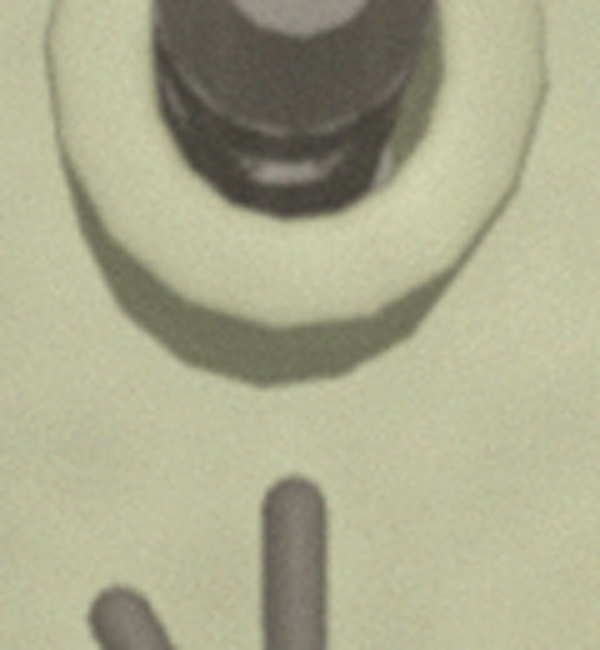

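```bash
python3 - <<'E'
from legpose import *
z=np.load("i1.npz"); s=dict(eef_pos=z["pos"],tool_rot=z["rot"]); m=dict(camera_from_world=z["T"],intrinsics=vision.camera_model("wrist")["intrinsics"])
o=leg(z["p"],z["d"],m,s,328,352); print(len(o),np.round(o[[0,1,2,10,25,-2,-1]]*1000,1))
k=(o[:,1]<-5); g=np.polyfit(o[k,1],o[k,0],1); f=np.polyfit(o[k,1],o[k,2],1); print("x",g,"z",f)
Rt=R.from_rotvec(s["tool_rot"]).as_matrix()
for uv,zz in [((337.6,5),.166),((338.2,34),.1635),((338.0,26.5),.180),((337.2,42.6),.158)]:
    w=atz("wrist",uv,zz,m); print(uv,w,np.round(Rt.T@(w-s["eef_pos"])*1000,1))
print(np.round(Rt.T@(np.array([.5895,.1763,.166])-s["eef_pos"])*1000,1))
d=z["d"]; print("depth hub/leg/spindle", d[60:66,338],d[100:140:10,340],d[5:45:4,338])
T=m["camera_from_world"];Ki=np.linalg.inv(m["intrinsics"])
for u,v in [(338,2),(338,8),(338,20),(338,62),(320,58),(355,58),(338,34),(338,40)]:
    print(u,v,np.round(T[:3,:3].T@(d[v,u]*(Ki@[u,v,1])-T[:3,3]),4))
E
```

```text
52 [[ 10.3 -88.6  43.9]
 [  9.1 -85.   20.6]
 [  8.1 -81.9  -1.7]
 [  9.3 -69.7  20.7]
 [  8.5 -46.1  -2.1]
 [ 10.1  -2.8  -4.2]
 [ 10.1  -0.9  -4.1]]Traceback (most recent call last):
  File "<stdin>", line 4, in <module>
    raise TypeError("expected non-empty vector for x")
TypeError: expected non-empty vector for x
```

```bash
python3 - <<'E'
from legpose import *
z=np.load("i1.npz"); s=dict(eef_pos=z["pos"],tool_rot=z["rot"]); m=dict(camera_from_world=z["T"],intrinsics=vision.camera_model("wrist")["intrinsics"])
T=m["camera_from_world"];Ki=np.linalg.inv(m["intrinsics"]); Rt=R.from_rotvec(s["tool_rot"]).as_matrix(); d=z["d"]
W=lambda u,v:T[:3,:3].T@(d[v,u]*(Ki@[u,v,1])-T[:3,3])
o=[]
for v in range(104,285,3):
    P=[(Rt.T@(W(u,v)-s["eef_pos"])) for u in range(330,350) if d[v,u]>0]
    P=np.array([q for q in P if -.007<q[2]<.003])
    if len(P)>4: o.append([P[:,0].mean(),np.median(P[:,1]),P[:,2].min(),np.median(P[:,2])])
o=np.array(o); print(len(o)); k=o[:,1]<-.012
print("x",np.polyfit(o[k,1],o[k,0],1),"ztop",np.median(o[k,2]),"zmed",np.polyfit(o[k,1],o[k,3],1))
for uv,zz in [((337.6,5),.166),((338.2,34),.1635),((338.0,26.5),.180),((337.2,42.6),.158)]:
    w=atz("wrist",uv,zz,m); print(uv,w,np.round(Rt.T@(w-s["eef_pos"])*1000,1))
print(np.round(Rt.T@(np.array([.5895,.1763,.166])-s["eef_pos"])*1000,1))
for u,v in [(338,2),(338,4),(338,20),(338,60),(320,56),(355,56),(338,34),(338,40)]: print(u,v,np.round(W(u,v),4))
E
```

```text
61
x [0.02181831 0.00925833] ztop -0.00450137815830182 zmed [-0.00383189 -0.00352679]
(337.6, 5) [0.58985483 0.17674613 0.166     ] [   7.  -116.7    1. ]
(338.2, 34) [0.59885207 0.17432873 0.1635    ] [   7.5 -107.4    3.5]
(338.0, 26.5) [0.59965464 0.17319966 0.18      ] [   6.7 -106.3  -13. ]
(337.2, 42.6) [0.60068858 0.17361521 0.158     ] [   7.4 -105.5    9. ]
[   6.5 -116.9    1. ]
338 2 [0.5939 0.1747 0.186 ]
338 4 [0.5947 0.1744 0.1867]
338 20 [0.5977 0.1738 0.1797]
338 60 [0.6069 0.1721 0.1575]
320 56 [0.6033 0.1656 0.1583]
355 56 [0.6076 0.179  0.158 ]
338 34 [0.5987 0.1743 0.1628]
338 40 [0.5995 0.1744 0.1557]
```

```bash
python3 -m inch '[[[15,0,0,0.14,0,0,0],[15,0,0,0,0,0,0],[15,0,0,0,0,0,0],[15,0,0,0,0,0,0]]]'
python3 go.py .6908 .1368 .1644 1.26
```

```text
clock: 27.95
eef_pos: [0.6983, 0.134, 0.1633]
tool_rot: [2.537, 1.851, -0.0]
force: [-0.4, 0.5, -1.0]
width: 0.0228
t 27.95 pos [0.6983 0.134  0.1633] yaw 1.26 shift [ 0.02 -0.4  -0.05] turn [0.01 0.01 0.  ] F [-0.4  0.5 -1. ] q7 0.83
```

```bash
python3 -m inch '[[[15,0,-0.3,-0.05,0,0,0],[15,-0.01,-0.4,0,0,0,0],[15,-0.01,-0.2,0,0,0,0],[15,0,-0.05,0,0,0,0],[15,0,0,0,0,0,0],[15,0,0,0,0,0,0]]]'
python3 go.py .6908 .1368 .1644 1.26
cat > rel.py <<'E'
from legpose import *
import sys
s=observe();m=vision.camera_model("wrist");p,d=vision.capture("wrist")
T=m["camera_from_world"];Ki=np.linalg.inv(m["intrinsics"]); Rt=R.from_rotvec(s["tool_rot"]).as_matrix()
W=lambda u,v:T[:3,:3].T@(d[v,u]*(Ki@[u,v,1])-T[:3,3])
o=[]
for v in range(104,285,3):
    P=[(Rt.T@(W(u,v)-s["eef_pos"])) for u in range(330,350) if d[v,u]>0]
    P=np.array([q for q in P if -.008<q[2]<.004])
    if len(P)>4: o.append([P[:,0].mean(),np.median(P[:,1]),np.median(P[:,2])])
o=np.array(o); k=o[:,1]<-.012
g=np.polyfit(o[k,1],o[k,0],1); f=np.polyfit(o[k,1],o[k,2],1)
print("pos",s["eef_pos"],"leg x",g,"z",f,"axis z at tip",s["eef_pos"][2]-(f[1]-.083*f[0]+.002))
n=sys.argv[1]; cv2.imwrite(f"pics/{n}.png",p[:,:,::-1]); q=p[0:130,270:410,::-1].astype(float)
cv2.imwrite(f"pics/{n}c.png",cv2.resize(np.clip((q-20)*2.2,0,255).astype(np.uint8),None,fx=4.5,fy=4.5,interpolation=cv2.INTER_CUBIC))
E
python3 rel.py i2
```

```text
clock: 28.45
eef_pos: [0.6802, 0.1395, 0.1644]
tool_rot: [2.537, 1.851, -0.0]
force: [-0.3, 0.1, -0.9]
width: 0.0227
t 28.45 pos [0.6802 0.1395 0.1644] yaw 1.261 shift [ 0.03  0.55 -0.  ] turn [0.01 0.01 0.01] F [-0.3  0.1 -0.9] q7 0.82
pos [0.68017258 0.13948992 0.16437728] leg x [0.0215506  0.00922608] z [ 0.00022072 -0.00330912] axis z at tip 0.16570472171195164
```

View pics/i2c.png

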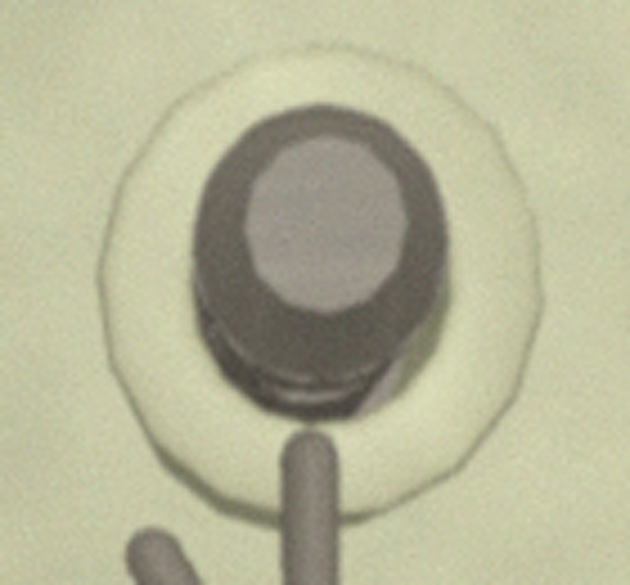

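```bash
python3 - <<'E'
from h import *
s=observe();m=vision.camera_model("wrist");Rt=R.from_rotvec(s["tool_rot"]).as_matrix()
for uv,z in [((342.0,49.6),.186),((270+320/4.5-.4,(245)/4.5-.4),.181),((270+315/4.5-.4,393/4.5-.4),.163),((270+321/4.5-.4,285/4.5-.4),.158)]:
    w=atz("wrist",uv,z,m); print(w,np.round(1000*Rt.T@(w-s["eef_pos"]),2))
E
```

```text
[0.58989956 0.17646488 0.186     ] [  7.71 -97.4  -21.78]
[0.59033261 0.17616055 0.181     ] [  7.56 -96.9  -16.78]
[0.59891885 0.17406213 0.163     ] [  8.2  -88.1    1.23]
[0.59011586 0.17757379 0.158     ] [  8.85 -97.56   6.22]
```

```bash
python3 -m inch '[[[15,0.025,-0.1,0,0,0,0],[15,0,-0.1,0,0,0,0],[15,0,0,0,0,0,0]]]'
python3 -m inch '[[[15,0,-0.1,0,0,0,0],[15,0,-0.1,0,0,0,0],[15,0,0,0,0,0,0]]]'
python3 rel.py i3
```

```text
clock: 28.75
eef_pos: [0.6761, 0.1414, 0.1641]
tool_rot: [2.537, 1.851, -0.001]
force: [-0.5, 1.1, -0.3]
width: 0.0227
clock: 29.0
eef_pos: [0.6722, 0.1426, 0.1642]
tool_rot: [2.537, 1.851, -0.001]
force: [-0.4, -1.0, -0.5]
width: 0.0227
pos [0.67219477 0.14259258 0.16419524] leg x [0.02199178 0.0092552 ] z [-0.00196643 -0.00341929] axis z at tip 0.1654513191734419
```

View pics/i3c.png

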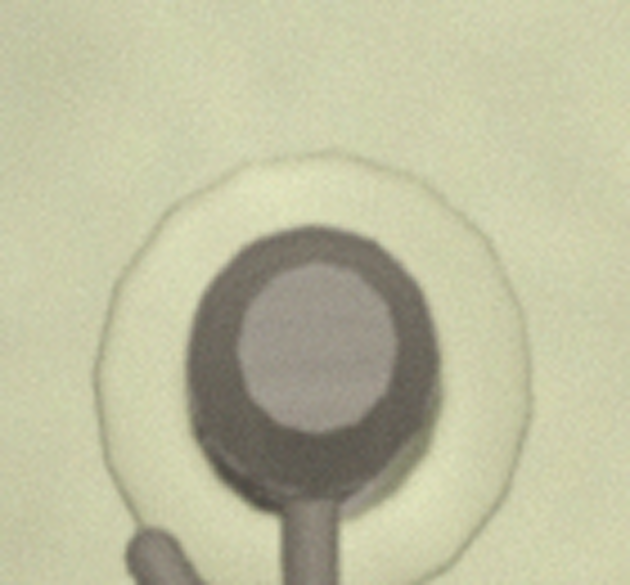

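```bash
python3 -m inch '[[[15,0,-0.1,0.0,0,0,0],[15,0,-0.1,0,0,0,0],[15,0,-0.1,0,0,0,0],[15,0,0,0,0,0,0]]]'
python3 -m inch '[[[15,0,-0.1,0.0,0,0,0],[15,0,-0.1,0,0,0,0],[15,0,-0.1,0,0,0,0],[15,0,0,0,0,0,0]]]'
```

```text
clock: 29.38
eef_pos: [0.6665, 0.1445, 0.1642]
tool_rot: [2.537, 1.852, -0.001]
force: [-0.3, 0.6, -1.2]
width: 0.0224
clock: 29.72
eef_pos: [0.6607, 0.1463, 0.1642]
tool_rot: [2.537, 1.852, -0.001]
force: [0.7, -0.2, -0.5]
width: 0.0231
```

```bash
python3 -m inch '[[[15,0,-0.1,0.0,0,0,0],[15,0,-0.1,0,0,0,0],[15,0,0,0,0,0,0]]]'
python3 -m inch '[[[15,0,-0.1,0.0,0,0,0],[15,0,-0.1,0,0,0,0],[15,0,0,0,0,0,0]]]'
python3 rel.py i4
```

```text
clock: 29.97
eef_pos: [0.6571, 0.1468, 0.1642]
tool_rot: [2.537, 1.851, -0.002]
force: [-0.3, -1.5, -0.5]
width: 0.0229
clock: 30.22
eef_pos: [0.6535, 0.1479, 0.1642]
tool_rot: [2.537, 1.85, -0.001]
force: [1.5, -2.9, -0.3]
width: 0.0232
pos [0.65345392 0.14786063 0.16421242] leg x [0.03328808 0.0091499 ] z [-0.00637569 -0.00360616] axis z at tip 0.16528940105516962
```

View pics/i4.png

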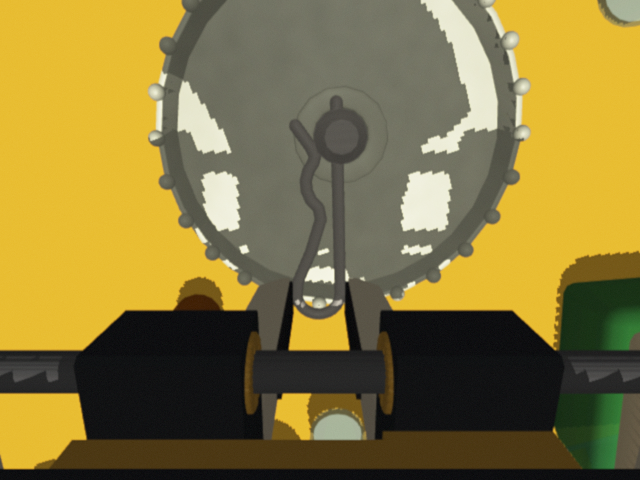

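```bash
python3 -m inch '[[[15,0,-0.1,0.0,0,0,0],[15,0,-0.1,0,0,0,0],[15,0,0,0,0,0,0]]]'
python3 -m inch '[[[15,0,-0.1,0.0,0,0,0],[15,0,-0.1,0,0,0,0],[15,0,0,0,0,0,0]]]'
```

```text
clock: 30.52
eef_pos: [0.6503, 0.1488, 0.1644]
tool_rot: [2.537, 1.85, 0.0]
force: [2.8, -4.7, -0.7]
width: 0.0228
clock: 30.77
eef_pos: [0.6461, 0.15, 0.1642]
tool_rot: [2.537, 1.85, -0.001]
force: [-0.7, -4.3, -0.8]
width: 0.0228
```

```bash
python3 -m inch '[[[15,0,-0.1,0.0,0,0,0],[15,0,-0.1,0,0,0,0],[15,0,0,0,0,0,0]]]'
python3 rel.py i5; python3 go.py .6 .16 .1644
```

```text
clock: 31.02
eef_pos: [0.6399, 0.1521, 0.1636]
tool_rot: [-2.537, -1.852, 0.006]
force: [-5.5, -3.0, -0.6]
width: 0.0228
pos [0.63994728 0.15211851 0.16360671] leg x [0.03533504 0.00908604] z [-0.00106882 -0.00343871] axis z at tip 0.16495670813677688
t 31.0667 pos [0.6396 0.1522 0.1635] yaw 1.261 shift [-0.23 -2.01 -0.04] turn [-0.04  0.03 -0.  ] F [-4.8 -3.  -0.2] q7 0.78
```

```bash
python3 -m inch '[[[15,0,-0.1,0.0,0,0,0],[15,0,-0.1,0,0,0,0],[15,0,0,0,0,0,0]]]'
python3 rel.py i6
```

```text
clock: 31.32
eef_pos: [0.6364, 0.1539, 0.1637]
tool_rot: [-2.537, -1.852, 0.005]
force: [-5.3, -2.2, -1.2]
width: 0.023
pos [0.63635168 0.15387211 0.1636783 ] leg x [0.03316918 0.00910591] z [-0.00386471 -0.0035158 ] axis z at tip 0.16487332785364905
```

View pics/i6.png

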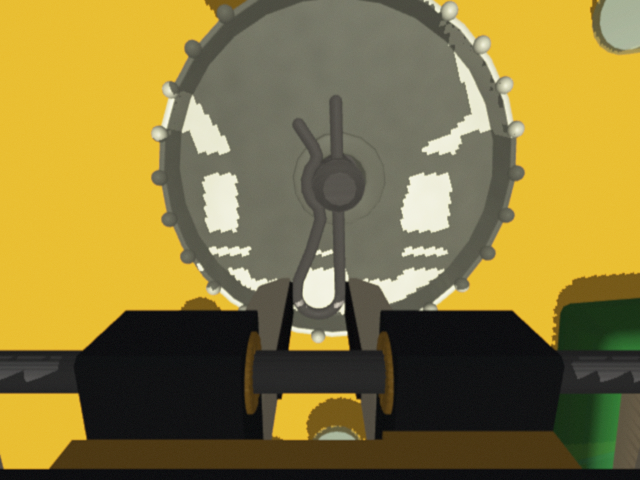

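```bash
python3 -m inch '[[[15,0,-0.08,0.0,0,0,0],[15,0,0,0,0,0,0]]]'
python3 -m inch '[[[15,0,-0.05,0.0,0,0,0],[15,0,0,0,0,0,0]]]'
python3 - <<'E'
from h import *
s=observe();m=vision.camera_model("wrist");p,d=vision.capture("wrist");Rt=R.from_rotvec(s["tool_rot"]).as_matrix()
q=p[80:340,250:430,::-1].astype(float); cv2.imwrite("pics/i7.png",cv2.resize(np.clip((q-20)*2.,0,255).astype(np.uint8),None,fx=2.3,fy=2.3,interpolation=cv2.INTER_CUBIC))
print(s["eef_pos"],1000*Rt.T@(np.array([.5899,.1764,.166])-s["eef_pos"]))
E
```

```text
clock: 31.53
eef_pos: [0.6359, 0.1541, 0.1639]
tool_rot: [2.538, 1.852, -0.003]
force: [-3.6, -3.7, -0.3]
width: 0.0233
clock: 31.7
eef_pos: [0.6358, 0.1541, 0.1642]
tool_rot: [2.537, 1.851, -0.001]
force: [-2.1, -3.3, -0.6]
width: 0.0227
[0.63575443 0.15412252 0.16415756] [  7.21083515 -50.46598716  -1.87000499]
```

View pics/i7.png

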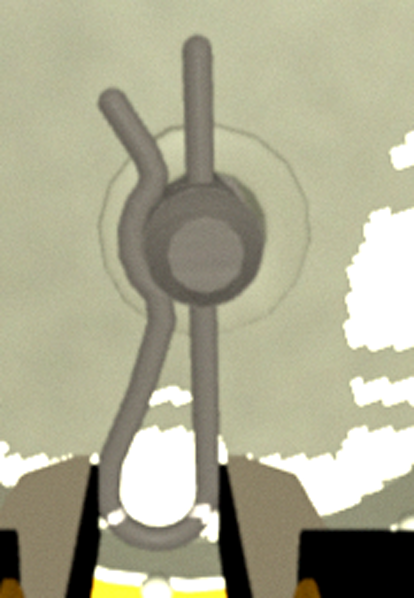

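```bash
python3 -m inch '[[[15,0,-0.05,0.0,0,0,0],[15,0,0,0,0,0,0]]]'
python3 -m inch '[[[15,0,-0.05,0.0,0,0,0],[15,0,0,0,0,0,0]]]'
python3 go.py .6 .16 .1644
```

```text
clock: 31.92
eef_pos: [0.6355, 0.1541, 0.1643]
tool_rot: [2.537, 1.85, 0.001]
force: [-0.7, -5.3, -0.6]
width: 0.0227
clock: 32.08
eef_pos: [0.6351, 0.1541, 0.1645]
tool_rot: [2.537, 1.849, 0.002]
force: [2.3, -5.3, -1.1]
width: 0.0229
t 32.0833 pos [0.6351 0.1541 0.1645] yaw 1.26 shift [-0.26 -1.76  0.  ] turn [0.03 0.   0.  ] F [ 2.3 -5.3 -1.1] q7 0.77
```

```bash
python3 -m inch '[[[15,-0.04,0.03,0,0,0,0],[15,0,0,0,0,0,0]]]'
python3 -m inch '[[[45,0,0,0,0,0,0],[45,0,0,0,0,0,0],[45,0,0,0,0,0,0],[45,0,0,0,0,0,0],[45,0,0,0,0,0,0]]]'
python3 - <<'E'
from h import *
s=observe();m=vision.camera_model("wrist");p,d=vision.capture("wrist");Rt=R.from_rotvec(s["tool_rot"]).as_matrix()
cv2.imwrite("pics/i8f.png",p[:,:,::-1])
q=p[80:340,250:430,::-1].astype(float); cv2.imwrite("pics/i8.png",cv2.resize(np.clip((q-20)*2.,0,255).astype(np.uint8),None,fx=2.3,fy=2.3,interpolation=cv2.INTER_CUBIC))
for t in ("cotter_eye","cotter_home"):
  for l in vision.landmark_of("wrist",t)[:1]: print(t,l["conf"],l["centre"],atz("wrist",l["centre"],.166,m))
E
```

```text
clock: 32.25
eef_pos: [0.6351, 0.1538, 0.1644]
tool_rot: [2.538, 1.85, 0.002]
force: [1.0, -4.0, -1.2]
width: 0.0229
clock: 32.67
eef_pos: [0.6343, 0.1545, 0.1643]
tool_rot: [2.537, 1.852, 0.0]
force: [-0.4, 0.1, 1.2]
width: 0.0446
cotter_eye 0.64 [316.9, 290.8] [0.63043387 0.15481386 0.166     ]
cotter_home 0.66 [318.4, 286.0] [0.62849211 0.15612793 0.166     ]
```

View pics/i8.png

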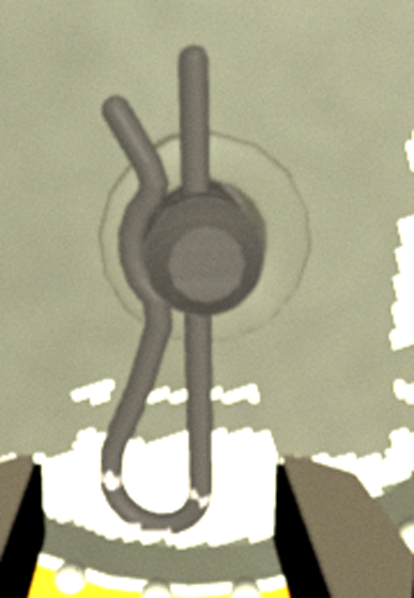

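```bash
python3 - <<'E'
from h import *
f=lambda a,b:(250+a/2.3-.3,80+b/2.3-.3)
tip=atz("wrist",f(193,45),.166); eye=atz("wrist",f(155,532),.166); ax=atz("wrist",f(206,263),.186); lg=atz("wrist",f(199,480),.166)
u=(tip-lg); u/=np.linalg.norm(u); print(tip,eye,ax,u, "len",(tip-eye)@u,"tip beyond axis",(tip-ax)@u, "lat",np.cross(u,(ax-tip)*[1,1,0]))
E
python3 -m inch '[[[60,0,0,-0.3,0,0,0],[70,0,0,-1,0,0,0],[80,0,0,-1,0,0,0],[80,0,0,-1,0,0,0],[80,0,0.5,-1,0,0,0],[80,0,1,-1,0,0,0],[80,0,1,-1,0,0,0],[80,0,1,0,0,0,0],[80,0,1,0,0,0,0],[80,0,1,0,0,0,0]]]'
```

```text
[0.55672215 0.18496086 0.166     ] [0.63962706 0.15152109 0.166     ] [0.58942457 0.1761987  0.186     ] [-0.9592073   0.28270364  0.        ] len 0.08897653636710225 tip beyond axis 0.033845490716282955 lat [ 0.          0.         -0.00084036]
clock: 33.65
eef_pos: [0.7399, 0.12, 0.2915]
tool_rot: [2.537, 1.851, 0.001]
force: [-0.6, 0.5, -0.7]
width: 0.0798
```

```bash
python3 - <<'E'
from h import *
m=vision.camera_model("wrist");p,d=vision.capture("wrist"); cv2.imwrite("pics/f1.png",p[:,:,::-1])
for t in ("cotter_eye","cotter_home","spindle_mid"):
  for l in vision.landmark_of("wrist",t)[:1]: print(t,l["conf"],l["centre"],atz("wrist",l["centre"],.166,m))
a,_=vision.capture("scene"); b,_=vision.capture("side")
cv2.imwrite("pics/f1b.png",np.hstack([cv2.resize(x,None,fx=4,fy=4,interpolation=cv2.INTER_CUBIC) for x in (a[170:270,370:470,::-1],b[245:345,235:335,::-1])]))
cv2.imwrite("pics/f1s.png",a[:,:,::-1])
T=m["camera_from_world"];Ki=np.linalg.inv(m["intrinsics"])
W=T[:3,:3].T@((d.reshape(-1,1)*(np.c_[np.tile(np.arange(640),480),np.repeat(np.arange(480),640),np.ones(307200)]@Ki.T)).T-T[:3,3:])
W=W.T; k=(np.hypot(W[:,0]-.5899,W[:,1]-.1764)<.08)&(W[:,2]>.161)&(W[:,2]<.173)&(np.hypot(W[:,0]-.5899,W[:,1]-.1764)>.0125)
P=W[k]; u=np.array([-.959,.283]); s=(P[:,:2]-[.5899,.1764])@u; l=(P[:,:2]-[.5899,.1764])@[-u[1],u[0]]
print(len(P),"along",s.min(),s.max(),"lat",l.min(),l.max())
for a_,b_ in [(-.07,-.05),(-.05,-.03),(-.03,-.012),(.012,.025),(.025,.04)]:
    q=(s>a_)&(s<b_); print(a_,b_,q.sum(),np.median(P[q,2]) if q.any() else None)
E
```

```text
cotter_eye 0.77 [317.9, 70.6] [0.63449631 0.15323427 0.166     ]
cotter_home 0.33 [316.7, 71.2] [0.63460733 0.15234718 0.166     ]
813 along -0.05872767841657692 -0.0056904464942323955 lat -0.001845329047393506 0.015962324308555462
-0.07 -0.05 75 0.1619877428780887
-0.05 -0.03 238 0.16387666810468682
-0.03 -0.012 442 0.1645534388651122
0.012 0.025 0 None
0.025 0.04 0 None
```

View pics/f1.png

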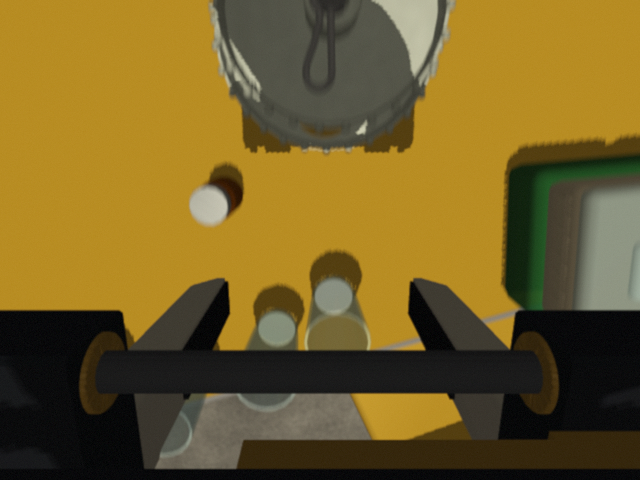

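View pics/f1b.png

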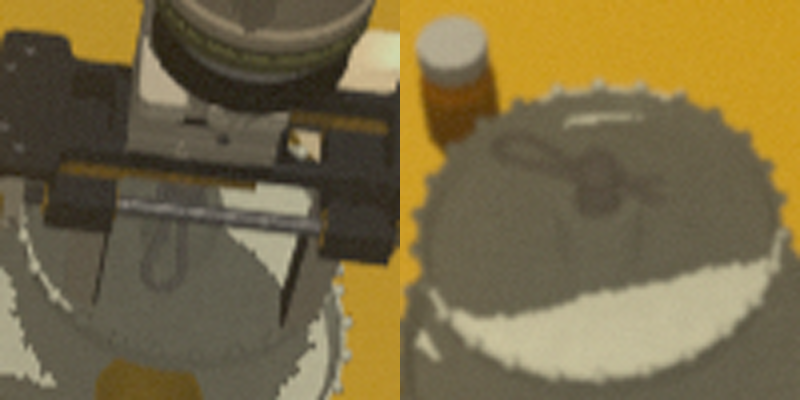

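```bash
python3 -m inch '[[[80,0,-1,0,0,0,0],[80,0,-1,0,0,0,0],[80,0,-1,0,0,0,0],[80,0,-1,0,0,0,0],[80,0,-0.5,0,0,0,0],[80,0,0,0,0,0,0],[80,0,0,0,0,0,0],[80,0,0,0,0,0,0]]]'
python3 - <<'E'
from h import *
m=vision.camera_model("wrist"); ds=[]
for _ in range(4): p,d=vision.capture("wrist"); ds.append(d)
d=np.median(ds,0)
q=p[60:260,230:430,::-1].astype(float); cv2.imwrite("pics/f2.png",cv2.resize(np.clip((q-20)*2.,0,255).astype(np.uint8),None,fx=3,fy=3,interpolation=cv2.INTER_CUBIC))
for t in ("cotter_eye","cotter_home"):
  for l in vision.landmark_of("wrist",t)[:1]: print(t,l["conf"],l["centre"],atz("wrist",l["centre"],.166,m))
T=m["camera_from_world"];Ki=np.linalg.inv(m["intrinsics"])
W=(T[:3,:3].T@((d.reshape(-1,1)*(np.c_[np.tile(np.arange(640),480),np.repeat(np.arange(480),640),np.ones(307200)]@Ki.T)).T-T[:3,3:])).T
r_=np.hypot(W[:,0]-.5899,W[:,1]-.1764)
print("top",np.median(W[(r_<.005)&(W[:,2]>.17)],0),"hubtop",np.median(W[(r_>.013)&(r_<.019)&(W[:,2]<.161)&(W[:,2]>.15),2]),"floor",np.median(W[(r_>.03)&(r_<.06)&(W[:,2]<.14),2]))
u=np.array([-.959,.283]); 
k=(r_<.09)&(W[:,2]>.150)&(W[:,2]<.178)&(r_>.021); P=W[k]; s=(P[:,:2]-[.5899,.1764])@u; l=(P[:,:2]-[.5899,.1764])@[-u[1],u[0]]
print("along",s.min(),s.max())
L=abs(l)<.006
for a in np.arange(-.06,.04,.01):
    q=(s>a)&(s<a+.01)&L
    if q.sum()>3: print(round(a,3),q.sum(),round(np.median(P[q,2]),4),round(np.median(l[q]),4))
E
```

```text
clock: 34.62
eef_pos: [0.6542, 0.1474, 0.2904]
tool_rot: [2.537, 1.85, 0.001]
force: [-1.0, -0.6, 0.9]
width: 0.0797
cotter_eye 0.71 [315.9, 201.9] [0.63343079 0.15175779 0.166     ]
cotter_home 0.84 [327.1, 131.7] [0.58867623 0.17447727 0.166     ]
top [0.5898387  0.17641185 0.18615627] hubtop 0.15805466673332463 floor 0.12316910719249184
along -0.059355174907584976 0.03398215747458704
-0.06 71 0.1619 0.0025
-0.05 88 0.1635 0.0002
-0.04 89 0.1646 0.0007
-0.03 88 0.1656 0.0006
0.02 109 0.1707 0.0012
0.03 41 0.1713 0.0011
```

View pics/f2.png

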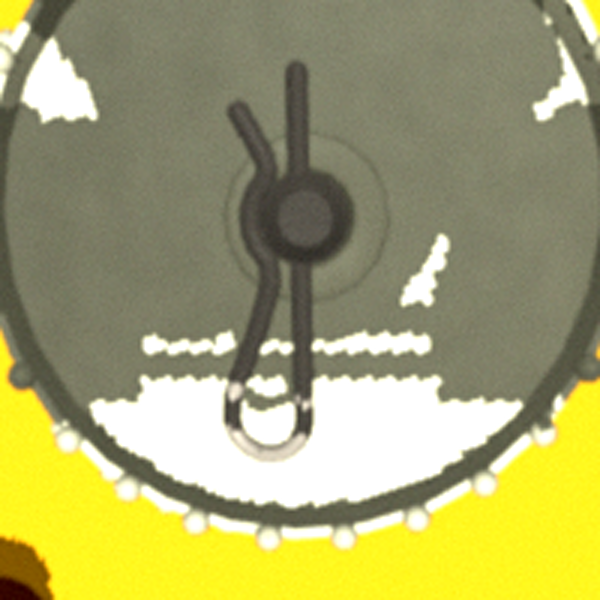

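```bash
python3 - <<'E'
from h import *
print(r.close_job(), observe()["clock"])
E
```

```text
the job is handed in; nothing more can be done
the job is handed in; nothing more can be done
```

The stand is put together and the job is handed in. I got no verdict back. The last clock reading was 34.6 s of the 72 s allowed.

**What I did**
1. I found the hole by looking with the wrist camera. It ran at a heading of about -0.28 rad.
2. I lowered the tray onto the shoulder and let go. The first touch on the shoulder read about 31 N at the wrist against the 40 N limit. I backed off and lowered it again lightly before opening the fingers.
3. I pushed the cotter in from the far side. The tip went into the hole without resistance, and the wrist force stayed below about 7 N throughout. The bow snapped over the spindle, I pushed to the hard stop, then let go and moved away.

**Last checks** (wrist camera depth)
- **Tray:** the hub's top is at 158 mm and the spindle's top at 186 mm, so the tray is home.
- **Cotter:** along the leg it spans -59.4 to +34.0 mm about the spindle, against -60 to +34.5 mm nominal. That puts it within about 1 to 2 mm of home. It sags about 0.1 rad at the eye, but its axis is close to 166 mm at the spindle.
- **Robot:** nothing was being touched at the end.

**What disagreed or was not checked**
- The tray was gripped 16 to 17 mm higher on its hub than planned, because the fingers were still closing when the lift began. It stayed level.
- The cameras disagreed by several mm on where the tray's hub was. I went by the wrist camera and the feel instead.
- I did not measure the other goods again at the end. I saw no sign that any had been touched.

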